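Pull the light source's filter and show it at the viewing panel

TASK

The filter in the microscope light source has to be inspected. Clear the steel forceps off the light source's dark flap by laying them in both notches of the blue forceps rest, lift the flap open so that it stays open, and draw the filter plate up out of its slot by its orange grip without touching the glass. Finish holding the filter upright in front of the lit viewing panel, square to it, the glass centred on the lit square and about 5 cm away from it, and keep holding it still there; leave the other things on the bench where they are.

Things in the scene. Friction and masses are not known exactly. Their poses are not given: they have to be found in the camera images.
- lamp: microscope light source, fixed: white ends, aluminium middle, 198 mm long (x, its front knob sticks out 15 mm more) x 134 wide (y), top deck 100 mm above the bench (the front 42 mm only 70 mm high); a steel output tube of 19 mm radius sticks out 24 mm on its right side. Origin: underside, 3 mm behind the middle of its length; -x is its front (control knob), +y its left, z up
- flap (a joint): angle of the dark light-tight flap over the filter slot, rad: 0 shut (start), 1.75 fully open (leaning back past upright); lifts at the front about a hinge along the light source's y axis. Stiff hinge: stays wherever it is left; about 1 to 2 N at the pull tab move it. The flap is a shell 124 mm long, 96 wide, 40 high; shut, its flat top is 141 mm above the bench
- flap_hinge (a point): point on the flap's hinge line at the middle of its width, 105 mm above the bench; axes: x from pull tab towards hinge along the flap, y along the hinge line, z out of the flap's top; they turn with the flap (y stays)
- flap_tab (a point): grip point of the flap's pull tab, moving with the flap: a grey block 14 mm wide along the hinge line, 14 high, sticking 34 mm out of the flap's front; 150 mm in front of the hinge line and 26 mm above it when shut (131 mm above the bench). This point is 23 mm out from the flap's front face
- filter_grip (a point): grip point of the filter plate, moving with it, hidden under the shut flap: on the orange grip, a block 26 mm long (x) x 12 mm thick (y) x 28 mm high that stands above the deck while the plate is in its slot; the point is 20 mm above the deck and 10 mm below the grip's top. x along the plate, y normal to the plate, z up
- filter_centre (a point): centre of the filter's round glass, 60 mm straight below filter_grip. The plate is a black frame 64 mm wide (x) x 7 mm thick (y) x 78 mm high below the orange grip, 108 mm high in all, about 90 g; it stands loosely in a slot 68 x 11 mm, 78 mm deep, 73 mm in front of the hinge line, and comes straight up. Axes as filter_grip
- filter_glass: the filter's glass with its steel ring (51 mm across, 9 mm thick), part of the filter plate; not to be touched. Origin: middle of the plate's lower edge; axes as filter_grip
- slot_mouth (a point): middle of the filter slot's mouth, at deck height (100 mm); axes as the light source; the slot is long along x
- panel_centre (a point): centre of the lit square (110 mm wide, 100 mm high) of the upright white viewing panel, fixed, on its front surface, 125 mm above the bench; -x points out of the lit face, y along the panel, z up. The panel is 134 mm wide, its top 187 mm above the bench; its two feet, 10 mm high, reach 33 mm out in front
- rest_centre (a point): middle of the forceps rest, fixed (steel base 104 x 50 x 6 mm, two blue saddles 76 mm apart), at the height where the middle of the forceps comes to lie, 54 mm above the bench. x runs along the rest through both notches. The notch floors are 50 mm above the bench, 27 mm wide, with horns leaning outwards to 61 mm height; between the saddles only the base
- forceps_centre (a point): middle of the steel forceps, 124 mm long (along their y), 18 mm wide (x) and 8 mm thick, lying flat on the flap's top at the start, roughly lengthwise of the light source; about 25 g, rigid; either way round will do in the rest
- objective_case: loose bystander: amber and black round screw case, 38 mm across, 63 high; origin at its underside
- coverslips: loose bystander: small white box 33 x 33 x 16 mm; origin at its underside
- timer: loose bystander: white bench timer 52 x 72 x 34 mm; origin at its underside
- stain_bottle: loose bystander: brown dropper bottle 54 mm across, 138 high; origin at its underside

How it is judged (in metres and radians):
On the way, in this order (a step that is already met when the one before it is completed fails the run):
1. the forceps lie released in both notches of the rest (horizontal distance between forceps_centre and rest_centre below 0.022 m and z of forceps_centre in the frame of rest_centre between -0.004 and 0.004 m and angle between the y axis of forceps_centre and the x axis of rest_centre, either way round below 0.15 rad and contact force between the fingers and forceps below 0.1 N), for 0.2 s.
2. the flap is open (value of joint flap above 1.3 rad), for 0.2 s.
3. the filter is drawn clear of its slot, the flap still open (z of filter_centre in the frame of slot_mouth above 0.04 m and value of joint flap above 1.3 rad and contact force between the fingers and filter above 0.5 N), for 0.1 s.
At the end, for the whole second after the job is handed in: Fingers hold the filter still, upright and square to the panel (0.2 rad), clear of it: glass 25 to 85 mm before the lit face, within 20 mm of the lit square's centre sideways and in height. Flap open over 1.3 rad; forceps released in both notches (22 mm from middle, 4 mm height, 0.15 rad) (all of step 1 and x of filter_centre in the frame of panel_centre between -0.085 and -0.025 m and y of filter_centre in the frame of panel_centre between -0.02 and 0.02 m and z of filter_centre in the frame of panel_centre between -0.02 and 0.02 m and angle between the y axis of filter_centre and the x axis of panel_centre, either way round below 0.2 rad and angle between filter_centre's own z axis and vertical below 0.2 rad and contact force between the fingers and filter above 0.5 N and contact force between filter and viewer below 0.1 N and contact force between filter and lamp below 0.1 N and linear speed of filter below 0.02 m/s and value of joint flap above 1.3 rad); the arm keeps its last pose, push and grip.
It fails at once if the fingers touch the filter's glass or ring (contact force between the fingers and filter_glass above 0.5 N).
It fails at once if the screw case is moved (distance of objective_case from where it was at the start of the episode above 0.03 m).
It fails at once if the cover slip box is moved (distance of coverslips from where it was at the start of the episode above 0.03 m).
It fails at once if the timer is moved (distance of timer from where it was at the start of the episode above 0.03 m).
It fails at once if the dropper bottle is moved (distance of stain_bottle from where it was at the start of the episode above 0.03 m).
It also fails if it takes over 67 s, if anything falls off the work surface, if the arm or the gripper's body presses on something with over 40 N, if the wrist force passes 120 N, or if a joint passes its speed limit or range.

ROBOT

A 7-joint arm with a two-finger parallel gripper is mounted at the origin on the work surface; the furniture and walls round the work are solid. World frame = base frame: x ahead of the robot, y to its left, z up, the work surface at z = 0. Lengths are in m, angles in degrees, forces in N, time in s.
With the tool pointing down it reaches from about 0.425 to 0.875 m from the base axis. Payload 4.7 kg.
Tool frame: the origin (TCP) lies midway between the tips of the shut fingers; the grasp point (between the pads) lies 19 mm behind it (env.tcp_to_grasp is the distance from the TCP to the grasp point, in m); z points along the fingers, x is the direction in which the jaws open and shut, and the axes are right-handed (so a half turn about z gives the same grasp; the last joint's range is limited). The gripper opens to 87 mm and grips with 3 to 60 N. Pads are 19 mm wide; open, the fingers measure 117 mm over their backs; the gripper's body (75 mm by 190 mm) begins 51 mm behind the grasp point.
Start: joints at [72.886, 18.392, -4.016, 83.108, 1.295, 78.541, -3.26], TCP at [0.2, -0.618, 0.197] pointing down, gripper open.
Joint ranges: [-163.93, 163.93], [-17.29, 119.83], [-79.2, 71.16], [3.27, 140.29], [-89.18, 269.18], [5.43, 117.66], [-154.24, 154.24]. Speed limits (degrees/s): [147.25, 147.25, 180, 180, 180, 180, 180].

INTERFACE

Orientations are given as [roll, pitch, yaw] about the fixed x, y, z axes, in that order (R = Rz(yaw) Ry(pitch) Rx(roll)).
In Python, from cell import env, viewer gives the robot as it stands.
- The arm moves only by the shell command python3 -m pendant 'ROWS' [OPENING] [FORCE]. ROWS is JSON, a list of rows, each a list of 6 numbers: the shift along the tool's x, y, z each as a share of 0.1 m, from -1 to 1, then the turn, a rotation vector about the tool's x, y, z each as a share of 90 degrees, from -1 to 1. A call has exactly 8 rows; each row is the pose to reach, as a shift and turn from the pose commanded when the call began, along the tool's axes at that moment; what a row does not reach only later rows make up. A row lasts 1/8 s, in which the tool goes at most 62.5 mm and 10.7 degrees, less where a joint would pass 70% of its speed; a pose out of reach is approached as far as the arm can. A call with a number of a shift or a turn outside -1 to 1 is refused whole. A call with a gripper value outside its range is refused whole. OPENING is the finger opening in mm, from 0 to 87, set as the call begins (- or left out, the last holds). The fingers move at their own pace and stop on an object; FORCE is the grip in N (left out, the last holds). Time passes only in rows, so rows that repeat a pose let the fingers close, or fill a call up. It gives the time, the measured TCP pose, the force and the opening at its end, in the units of the state.
- env.get_obs(): the state, without advancing time (a new reading comes with each control period).
- viewer.read_camera(name): name is "scene" or "top" or "wrist"; returns a dict with "frame" (420x560x3 uint8, red, green, blue), "fx", "fy", "cx", "cy" (pixels), "k1" (the pictures are not rectified: a ray, as slopes to the right and down, at radius r is drawn at 1 + k1 r^2 times it, then the intrinsics apply), "view" (4x4, takes a point from world to camera coordinates); the wrist camera has in their place "hand_eye" (4x4, takes a point from camera to tool coordinates, whose origin is the TCP and whose axes are the tool frame's). Camera axes: x right, y down, z forward; pixel columns grow to the right and rows downward; lengths in m; the calibration is good to about 2 mm. A picture is of the moment at which its call begins: read the wrist's pose just before it. There is no depth.
- env.sign_off(): hands the job in, once; it reports no verdict.
The state is a dict: "time_s": time; "qpos": joint angles; "joint_velocities": joint speeds; "effort": joint torques, N m; "tool_pos": TCP position; "tool_rot": TCP orientation; "force": force on the tool from outside, world axes, zero at the start; "wrist_torque": the same for the moment, N m; "grip_width": finger opening in m.
Only numpy, scipy, OpenCV 4.12 (cv2) and the standard library are available. Lean on these libraries where they do the work, as an engineer would, in place of code of your own. Each camera call takes 0.05 s, during which the arm holds its last target.

## Working session

There is one attempt and no reset: what is moved stays moved. The work goes in short steps, Python scripts to look and compute and a shell command to move; the robot and the scene stay as the last step left them, time stands still between calls to the robot, and variables do not carry over. Pictures are saved under pics/ and viewed, and the job is handed in when it is done.

```bash
ls; mkdir -p pics
python3 - <<'E'
from cell import env, viewer
import cv2,numpy as np
o=env.get_obs()
print({k:np.round(v,3).tolist() for k,v in o.items()}, env.tcp_to_grasp)
for n in ["scene","top","wrist"]:
    c=viewer.read_camera(n); cv2.imwrite(f"pics/{n}0.png",c["frame"][:,:,::-1])
    print(n,{k:np.round(v,4).tolist() for k,v in c.items() if k!="frame"})
E
```

```text
pics
{'time_s': 0.0, 'qpos': [72.885, 18.439, -4.014, 83.176, 1.296, 78.541, -3.261], 'joint_velocities': [0.112, -0.02, -0.005, 0.071, 0.042, -0.071, 0.011], 'effort': [-0.001, -49.129, -0.404, -31.253, -0.064, 0.044, 0.0], 'tool_pos': [0.2, -0.618, 0.196], 'tool_rot': [179.993, 0.11, -72.077], 'force': [-0.02, 0.26, 0.638], 'wrist_torque': [0.022, -0.009, -0.026], 'grip_width': 0.087} 0.0187
scene {'fx': 509.2257, 'fy': 509.2257, 'cx': 277.6438, 'cy': 218.1654, 'k1': -0.1434, 'view': [[0.8359, -0.5489, 0.0097, -0.4272], [-0.406, -0.63, -0.662, 0.3474], [0.3694, 0.5494, -0.7495, 1.0042], [0.0, 0.0, 0.0, 1.0]]}
top {'fx': 419.8596, 'fy': 419.8596, 'cx': 278.3743, 'cy': 207.0725, 'k1': -0.1, 'view': [[0.016, -0.9998, 0.0081, 0.0576], [-0.9919, -0.0169, -0.1257, 0.6005], [0.1258, -0.0061, -0.992, 1.1693], [0.0, 0.0, 0.0, 1.0]]}
wrist {'fx': 348.962, 'fy': 348.962, 'cx': 274.46, 'cy': 209.5206, 'k1': -0.0857, 'hand_eye': [[1.0, -0.0005, 0.001, 0.0002], [0.0002, 0.9619, 0.2735, -0.0749], [-0.0011, -0.2735, 0.9619, -0.1877], [0.0, 0.0, 0.0, 1.0]]}
```

View pics/scene0.png

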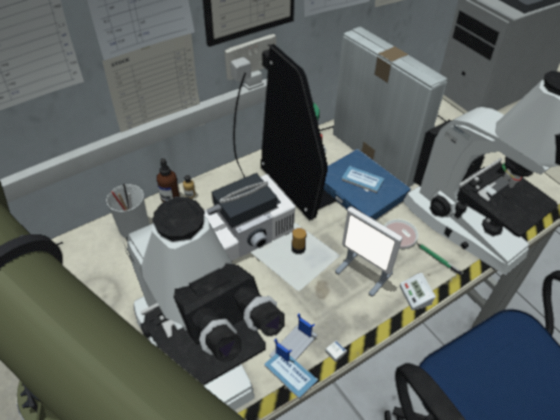

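View pics/top0.png

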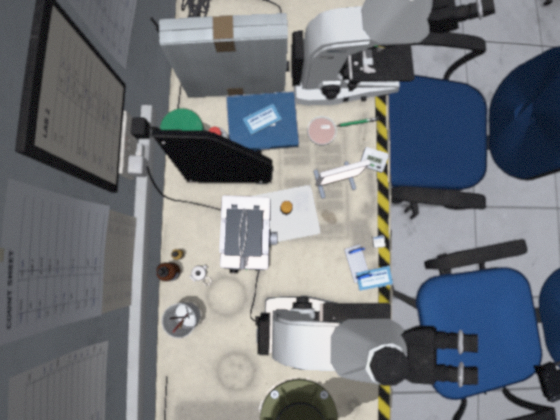

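View pics/wrist0.png

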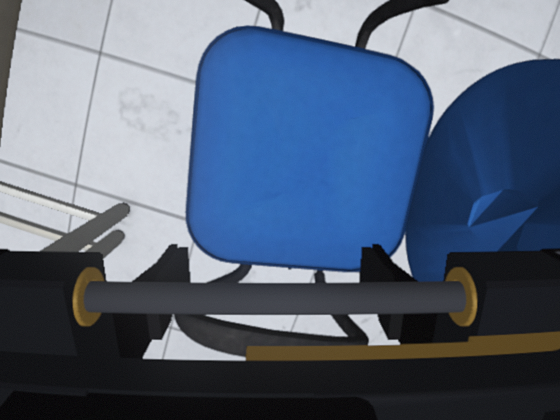

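Run:
```python
import cv2
t=cv2.imread("pics/top0.png");s=cv2.imread("pics/scene0.png")
cv2.imwrite("pics/t1.png",cv2.resize(t[110:310,150:410],(780,600),interpolation=cv2.INTER_CUBIC))
cv2.imwrite("pics/s1.png",cv2.resize(s[155:405,130:460],(792,600),interpolation=cv2.INTER_CUBIC))
```

```text
(no output)
```

View pics/t1.png

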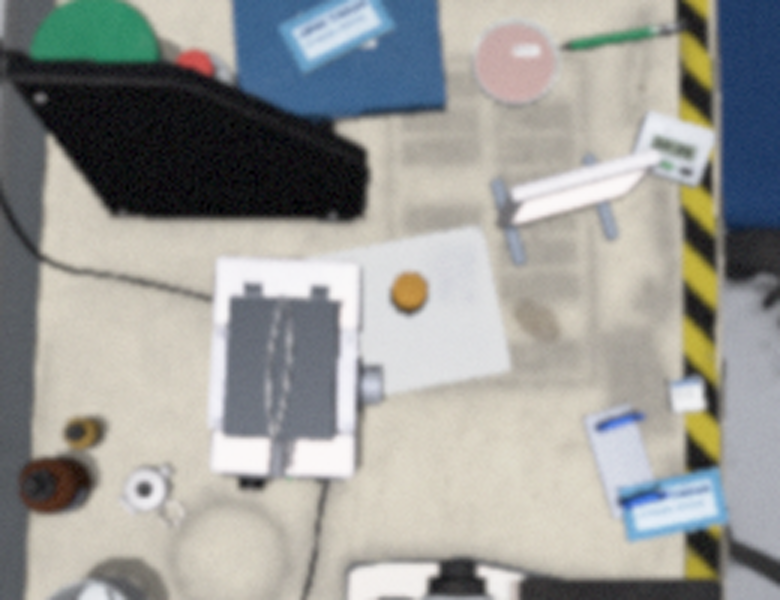

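View pics/s1.png

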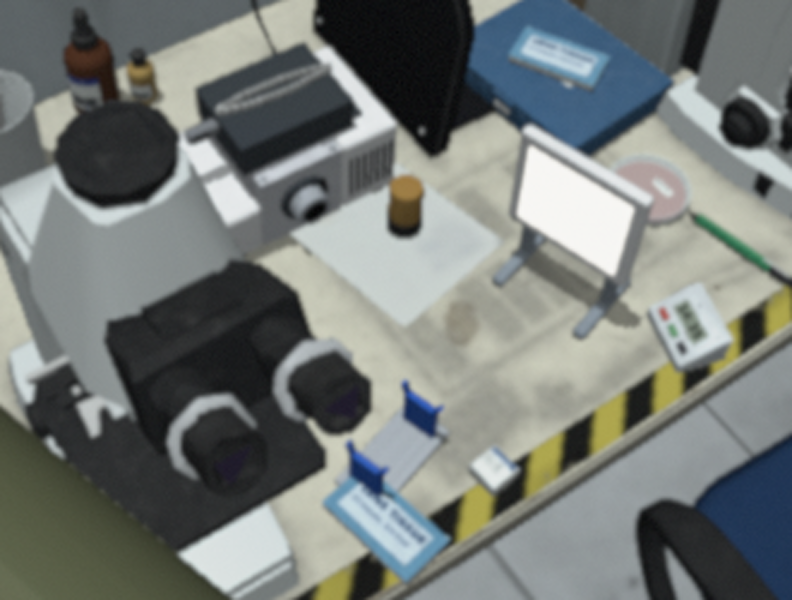

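```bash
cat > h.py <<'E'
import cv2,numpy as np
from scipy.spatial.transform import Rotation as R
from cell import env, viewer
def cam(n):
    o=env.get_obs(); c=viewer.read_camera(n)
    if n=="wrist":
        T=np.eye(4);T[:3,:3]=Rt(o);T[:3,3]=o["tool_pos"]
        c["cw"]=T@c["hand_eye"]
    else: c["cw"]=np.linalg.inv(c["view"])
    return c
def Rt(o): return R.from_euler("xyz",o["tool_rot"],degrees=True).as_matrix()
def K(c): return np.array([[c["fx"],0,c["cx"]],[0,c["fy"],c["cy"]],[0,0,1.]])
def ray(c,p):
    u=cv2.undistortPoints(np.array(p,float).reshape(-1,1,2),K(c),np.array([c["k1"],0,0,0,0]))[:,0]
    d=np.c_[u,np.ones(len(u))]@c["cw"][:3,:3].T
    return c["cw"][:3,3],d
def onz(c,p,z):
    o,d=ray(c,p); s=(z-o[2])/d[:,2]; return o+s[:,None]*d
def tri(c1,p1,c2,p2):
    out=[]
    for a,b in zip(p1,p2):
        o1,d1=ray(c1,[a]);o2,d2=ray(c2,[b]);d1=d1[0]/np.linalg.norm(d1);d2=d2[0]/np.linalg.norm(d2)
        s=np.linalg.lstsq(np.c_[d1,-d2],o2-o1,rcond=None)[0]
        q1=o1+s[0]*d1;q2=o2+s[1]*d2; out.append(np.r_[(q1+q2)/2,np.linalg.norm(q1-q2)])
    return np.array(out)
def proj(c,P):
    V=np.linalg.inv(c["cw"]); P=np.atleast_2d(P)
    return cv2.projectPoints(P,cv2.Rodrigues(V[:3,:3])[0],V[:3,3],K(c),np.array([c["k1"],0,0,0,0]))[0][:,0]
E
python3 - <<'E'
from h import *
np.set_printoptions(precision=3,suppress=True)
T=cam("top");S=cam("scene")
t=lambda x,y:(150+x/3-.33,110+y/3-.33)   # t1 px
s=lambda x,y:(130+x/2.4-.3,155+y/2.4-.3)
# lamp deck corners top z=.1 (back) and front .07
print("lampback",onz(T,[t(217,260),t(360,263)],.1)); print("lampfront",onz(T,[t(211,473),t(356,476)],.07))
print("flap",onz(T,[t(231,298),t(339,298),t(225,436),t(336,437)],.141))
print("forceps tri",tri(T,[t(283,303),t(274,430)],S,[s(330,70),s(220,108)]))
print("forceps z",onz(T,[t(283,303),t(274,430)],.145))
print("tab",onz(T,[t(278,470)],.138), tri(T,[t(278,470)],S,[s(190,134)]))
print("saddles",onz(T,[t(618,422),t(640,495)],.061))
print("base",onz(T,[t(585,418),t(632,405),t(655,478),t(612,512)],.006))
print("panel scene",tri(T,[t(503,222),t(505,190),t(655,155)],S,[s(515,215),s(527,130),s(648,205)]))
print("panel z",onz(T,[t(505,195),t(655,157)],.187), onz(S,[s(527,130),s(648,205)],.187))
print("case",onz(T,[t(408,292)],.063), "bottle",onz(T,[t(42,485)],.138))
E
```

```text
lampback [[0.619 0.223 0.1  ]
 [0.618 0.092 0.1  ]]
lampfront [[0.425 0.226 0.07 ]
 [0.425 0.093 0.07 ]]
flap [[0.579 0.204 0.141]
 [0.581 0.109 0.141]
 [0.459 0.205 0.141]
 [0.46  0.109 0.141]]
forceps tri [[0.578 0.156 0.143 0.007]
 [0.464 0.163 0.149 0.001]]
forceps z [[0.575 0.158 0.145]
 [0.465 0.163 0.145]]
tab [[0.43  0.159 0.138]] [[0.429 0.16  0.136 0.002]]
saddles [[ 0.478 -0.151  0.061]
 [ 0.411 -0.171  0.061]]
base [[ 0.483 -0.129  0.006]
 [ 0.496 -0.175  0.006]
 [ 0.426 -0.197  0.006]
 [ 0.392 -0.155  0.006]]
panel scene [[ 0.666 -0.042  0.065  0.003]
 [ 0.673 -0.033  0.174  0.001]
 [ 0.705 -0.162  0.178  0.001]]
panel z [[ 0.665 -0.031  0.187]
 [ 0.701 -0.16   0.187]] [[ 0.665 -0.042  0.187]
 [ 0.698 -0.166  0.187]]
case [[0.597 0.047 0.063]] bottle [[0.413 0.364 0.138]]
```

Run:
```python
from h import *
np.set_printoptions(precision=3,suppress=True)
T=cam("top");S=cam("scene")
t=lambda x,y:(150+x/3-.33,110+y/3-.33)
s=lambda x,y:(130+x/2.4-.3,155+y/2.4-.3)
print("microscope cap",tri(T,[(390,362)],S,[(180,215)]))
print("eyepieces",tri(T,[(462,348),(462,377)],S,[(268,312),(225,338)]))
print("board lowerright,upper right",tri(T,[(272,182),(272,163)],S,[(311,214),(326,208)]),
 tri(T,[t(115,212),t(8,60),t(200,85)],S,[(263,168),(270,48),(300,60)]))
t0=T["frame"];cv2.imwrite("pics/t2.png",cv2.resize(t0[270:420,240:500,::-1],(780,450),interpolation=cv2.INTER_CUBIC))
cv2.imwrite("pics/t3.png",cv2.resize(t0[100:200,130:300,::-1],(765,450),interpolation=cv2.INTER_CUBIC))
cv2.imwrite("pics/s3.png",cv2.resize(S["frame"][30:240,230:350,::-1],(342,600),interpolation=cv2.INTER_CUBIC))
```

```text
microscope cap [[ 0.27  -0.129  0.488  0.005]]
eyepieces [[ 0.293 -0.286  0.442  0.018]
 [ 0.235 -0.287  0.435  0.012]]
board lowerright,upper right [[0.669 0.088 0.047 0.003]
 [0.724 0.091 0.034 0.011]] [[ 0.682  0.339 -0.002  0.003]
 [ 0.718  0.347  0.365  0.009]
 [ 0.691  0.197  0.416  0.002]]
```

View pics/t2.png

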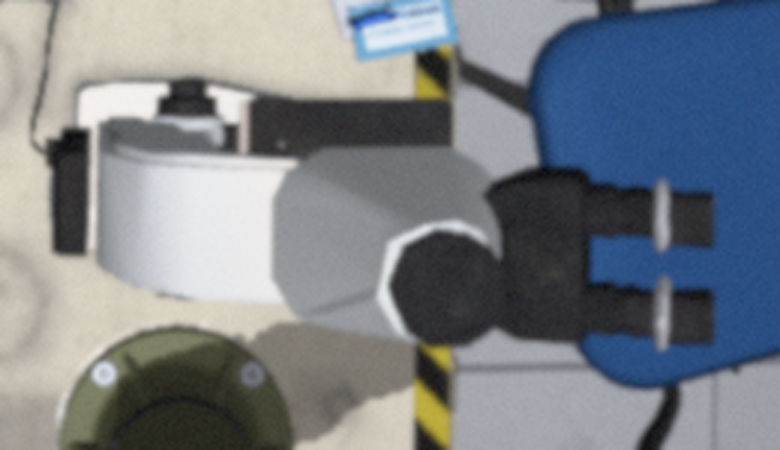

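View pics/t3.png

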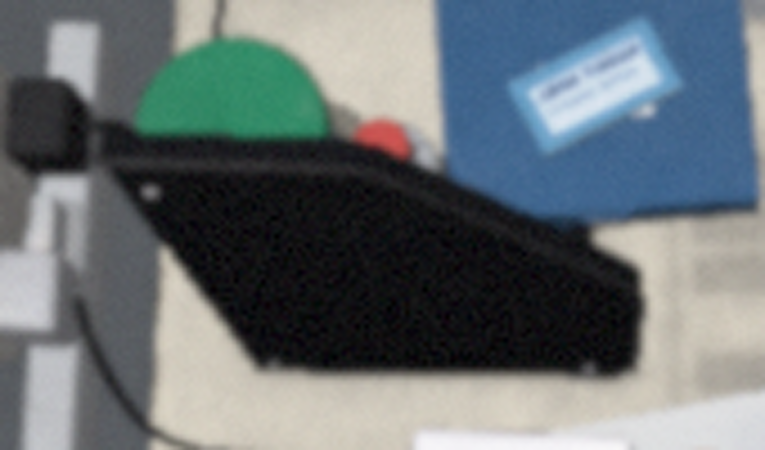

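View pics/s3.png

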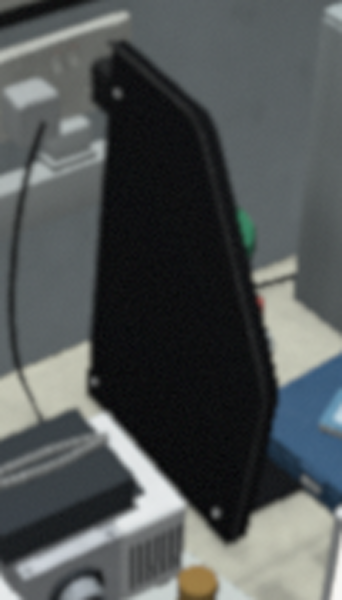

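```bash
cat >> h.py <<'E'
def go(pos,yaw,tilt=0,o=None):
    """tilt: deg about world y before... tool tilted so that fingers point toward +x when positive"""
    o=o or env.get_obs(); A=Rt(o)
    B=R.from_euler("y",-tilt,degrees=True).as_matrix()@R.from_euler("xyz",[180,0,yaw],degrees=True).as_matrix()
    d=A.T@(np.array(pos)-o["tool_pos"]); w=R.from_matrix(A.T@B).as_rotvec(degrees=True)
    return np.round(np.r_[d/.1,w/90],3).tolist()
def st():
    o=env.get_obs(); print(o["time_s"].round(2) if hasattr(o["time_s"],"round") else o["time_s"],np.round(o["tool_pos"],4),np.round(o["tool_rot"],2),"F",np.round(o["force"],1),"w",round(float(o["grip_width"])*1000,1),"q",np.round(o["qpos"],0))
E
python3 -c "
from h import *
st()
print(go([.3,-.54,.30],-90)); print(go([.4,-.44,.33],-90))"
```

```text
0.35 [ 0.2    -0.6184  0.1969] [ 1.800e+02  2.000e-02 -7.207e+01] F [ 1.   1.1 -0.2] w 87.2 q [73. 18. -4. 83.  1. 79. -3.]
[-0.438, -1.193, -1.031, 0.0, 0.0, 0.199]
[-1.082, -2.452, -1.331, 0.0, 0.0, 0.199]
```

```bash
python3 -m pendant '[[0,-0.2,-0.5,0,0,0],[-0.2,-0.5,-1,0,0,0.1],[-0.5,-1,-1,0,0,0.2],[-0.8,-1,-1,0,0,0.2],[-1,-1,-1,0,0,0.2],[-1,-1,-1,0,0,0.2],[-1,-1,-1,0,0,0.2],[-1,-1,-1,0,0,0.2]]'; python3 -c "
from h import *
st()
print(go([.45,-.4,.30],-73.5))"
```

```text
time_s: 1.35
tool_pos: [0.2643, -0.4933, 0.2968]
tool_rot: [180.0, 0.0, -90.1]
force: [-0.1, -0.3, 0.7]
grip_width: 0.0872
1.35 [ 0.2643 -0.4933  0.2968] [ 1.7999e+02  1.0000e-02 -9.0120e+01] F [-0.1 -0.3  0.7] w 87.2 q [ 64.   6.  -6.  87.   1.  87. -32.]
[-0.937, -1.855, -0.032, 0.0, 0.0, -0.185]
```

```bash
python3 -m pendant '[[0,-0.5,0,0,0,0],[0,-1,0,0,0,0],[-0.3,-1,0,0,0,0],[-0.6,-1,0,0,0,0],[-0.6,-1,0,0,0,0],[-0.6,-1,0,0,0,0],[-0.6,-1,0,0,0,0],[-0.6,-1,0,0,0,0]]' && python3 -m pendant '[[-0.2,-0.5,0,0,0,0],[-0.5,-1,0,0,0,0],[-1,-1,0,0,0,0],[-1,-1,0,0,0,0],[-1,-1,0,0,0,0],[-1,-1,0,0,0,0],[-1,-1,0,0,0,0],[-1,-1,0,0,0,0]]'; python3 -c "
from h import *
st()
for n in ['scene','wrist']:
  c=cam(n); cv2.imwrite(f'pics/{n}1.png',c['frame'][:,:,::-1])
"
```

```text
time_s: 2.35
tool_pos: [0.3641, -0.4334, 0.2969]
tool_rot: [180.0, 0.0, -90.1]
force: [0.1, 1.2, 0.3]
grip_width: 0.0868
time_s: 3.35
tool_pos: [0.4643, -0.3335, 0.297]
tool_rot: [180.0, 0.0, -90.1]
force: [0.1, -0.2, 0.1]
grip_width: 0.0872
3.35 [ 0.4643 -0.3335  0.297 ] [179.99   0.   -90.14] F [ 0.1 -0.2  0.1] w 87.2 q [ 48.   8. -17.  85.   2.  88. -59.]
```

View pics/scene1.png

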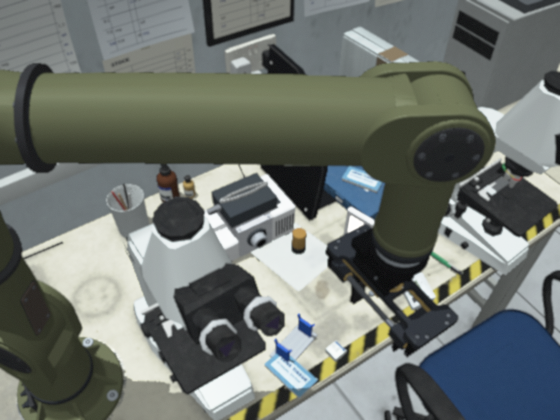

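View pics/wrist1.png

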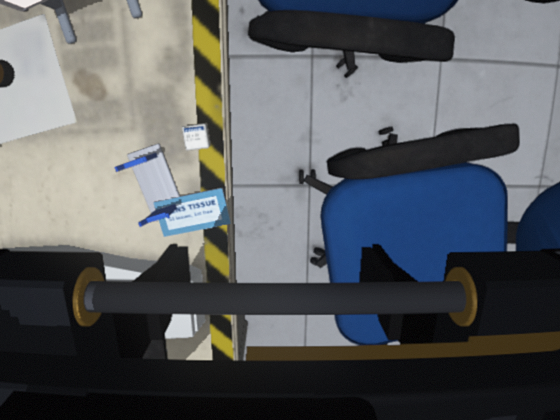

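```bash
python3 -m pendant '[[-0.5,0,0,0,0,0],[-1,0,0,0,0,0],[-1,-0.3,0,0,0,0],[-1,-0.3,0,0,0,0],[-1,-0.3,0,0,0,0],[-1,-0.3,0,0,0,0],[-1,-0.3,0,0,0,0],[-1,-0.3,0,0,0,0]]'; python3 -c "
from h import *
st()
for n in ['wrist']:
  c=cam(n); cv2.imwrite(f'pics/{n}2.png',c['frame'][:,:,::-1])
"
```

```text
time_s: 4.45
tool_pos: [0.4945, -0.2332, 0.2973]
tool_rot: [-180.0, -0.0, -90.1]
force: [-0.2, -0.0, 0.1]
grip_width: 0.0869
4.45 [ 0.4945 -0.2332  0.2973] [-1.800e+02 -1.000e-02 -9.011e+01] F [-0.2 -0.   0.1] w 86.9 q [ 42.   5. -21.  88.   2.  87. -69.]
```

View pics/wrist2.png

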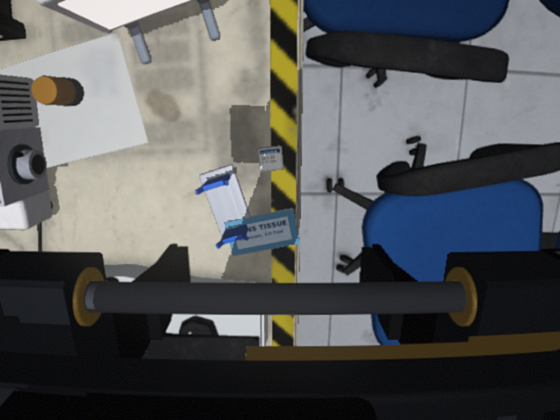

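Run:
```python
import cv2,numpy as np
i=cv2.imread("pics/wrist2.png")
c=i[150:260,180:310];cv2.imwrite("pics/w2z.png",cv2.resize(c,(709,600),interpolation=cv2.INTER_CUBIC))
h=cv2.cvtColor(i,cv2.COLOR_BGR2HSV);m=((h[...,0]>105)&(h[...,0]<130)&(h[...,1]>170)).astype(np.uint8);m[:,300:]=0
n,l,s,ce=cv2.connectedComponentsWithStats(m)
print([(s[k].tolist(),ce[k].round(1).tolist()) for k in range(1,n) if s[k][4]>15])
```

```text
[([203, 180, 25, 10, 85], [214.0, 184.7]), ([221, 236, 19, 7, 66], [229.7, 239.2])]
```

View pics/w2z.png

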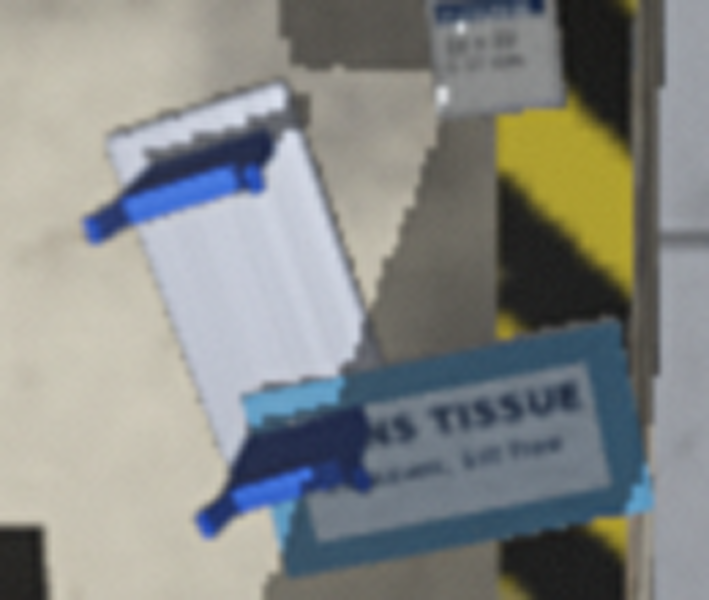

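Run:
```python
from h import *
np.set_printoptions(precision=4,suppress=True)
c=cam("wrist")
f=lambda x,y:(180+(x+.5)/5.4545-.5,150+(y+.5)/5.4545-.5)
A=onz(c,[f(95,228),f(255,178),f(208,523),f(365,480)],.0605);print(A)
m1=(A[0]+A[1])/2;m2=(A[2]+A[3])/2
def rep(m1,m2):
    d=m1-m2;print("mid",(m1+m2)/2,"len",np.linalg.norm(d),"yaw",np.degrees(np.arctan2(d[1],d[0])))
rep(m1,m2); print("horn gaps",np.linalg.norm(A[0]-A[1]),np.linalg.norm(A[2]-A[3]),np.degrees(np.arctan2(*(A[0]-A[1])[[0,1]])))
B=onz(c,[f(182,200),f(270,489)],.05);rep(B[0],B[1])
C=onz(c,[f(108,135),f(285,83)],.006);print(C, np.linalg.norm(C[0]-C[1]))
u=np.array([C[0]+C[1]])[0]/2
e=(C[1]-C[0])/np.linalg.norm(C[1]-C[0]); n=np.array([e[1],-e[0],0]); n*=-np.sign(n[0]); print("from base",u+.052*n, "yaw",np.degrees(np.arctan2(-n[1],-n[0])))
```

```text
[[ 0.4729 -0.1368  0.0605]
 [ 0.4844 -0.174   0.0605]
 [ 0.4004 -0.1594  0.0605]
 [ 0.4114 -0.1973  0.0605]]
mid [ 0.4423 -0.1669  0.0605] len 0.07626977527331205 yaw 17.526308732176286
horn gaps 0.03902027299713327 0.03948114593121006 -17.139199594477255
mid [ 0.4411 -0.1642  0.05  ] len 0.07416981052125594 yaw 13.9902214327231
[[ 0.4848 -0.1292  0.006 ]
 [ 0.4979 -0.175   0.006 ]] 0.047626089880042514
from base [ 0.4413 -0.1664  0.006 ] yaw 15.949394468804796
```

```bash
A='[[-0.5,0,0,0,0,0],[-1,0,0,0,0,0],[-1,0,0,0,0,0],[-1,0,0,0,0,0],[-1,0,0,0,0,0],[-1,0,0,0,0,0],[-1,0,0,0,0,0],[-1,0,0,0,0,0]]'; python3 -m pendant '[[-0.5,0,0,0,0,0],[-1,0,0,0,0,0],[-1,0,0,0,0,0],[-1,0,0,0,0,0],[-1,0,0,0,0,0],[-1,0,0,0,0,0],[-1,0,0,0,0,0],[-1,0,0,0,0,0]]' && python3 -m pendant '[[-0.5,0,0,0,0,0],[-1,0,0,0,0,0],[-1,0,0,0,0,0],[-1,0,0,0,0,0],[-1,0,0,0,0,0],[-1,0,0,0,0,0],[-1,0,0,0,0,0],[-1,0,0,0,0,0]]' && python3 -m pendant '[[-0.5,0,0,0,0,0],[-1,0,0,0,0,0],[-1,0.3,0,0,0,0],[-1,0.3,0,0,0,0],[-1,0.3,0,0,0,0],[-1,0.3,0,0,0,0],[-1,0.3,0,0,0,0],[-1,0.3,0,0,0,0]]' ; python3 -c "
from h import *
st()
for n in ['wrist']:
  c=cam(n); cv2.imwrite(f'pics/{n}3.png',c['frame'][:,:,::-1])
"
```

```text
time_s: 5.55
tool_pos: [0.4949, -0.1331, 0.2971]
tool_rot: [180.0, 0.0, -90.1]
force: [-0.6, -0.1, -0.1]
grip_width: 0.0872
time_s: 6.55
tool_pos: [0.495, -0.0331, 0.2971]
tool_rot: [180.0, -0.0, -90.1]
force: [-0.3, -0.5, -0.2]
grip_width: 0.0869
time_s: 7.55
tool_pos: [0.4653, 0.067, 0.297]
tool_rot: [180.0, 0.0, -90.1]
force: [0.2, 0.1, -0.2]
grip_width: 0.087
7.55 [0.4653 0.067  0.297 ] [ 1.7998e+02  1.0000e-02 -9.0090e+01] F [ 0.2  0.1 -0.2] w 87.0 q [ 28.  -5. -36.  97.  -3.  87. -98.]
```

View pics/wrist3.png

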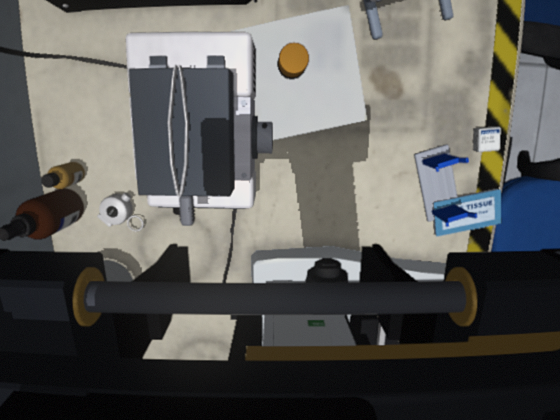

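Run:
```python
import cv2
i=cv2.imread("pics/wrist3.png")
cv2.imwrite("pics/w3z.png",cv2.resize(i[25:235,110:290],(720,840)[:2],interpolation=cv2.INTER_CUBIC)[:,:] )
cv2.imwrite("pics/w3z.png",cv2.resize(i[25:235,110:290],(514,600),interpolation=cv2.INTER_CUBIC))
```

```text
(no output)
```

View pics/w3z.png

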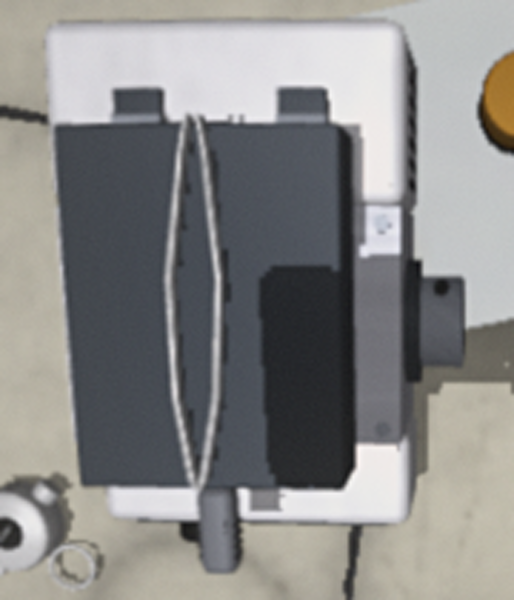

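Run:
```python
from h import *
np.set_printoptions(precision=4,suppress=True)
c=cam("wrist")
s=600/210
f=lambda x,y:(110+(x+.5)/s-.5,25+(y+.5)/s-.5)
def z(name,h,*p): print(name,onz(c,[f(*q) for q in p],h)[:,:2].round(4).tolist())
z("forceps tips,widest L,R",.147,(193,117),(200,487),(166,285),(221,285))
z("flap top",.141,(57,125),(338,125),(80,487),(342,487))
z("tab tip l,r",.138,(203,570),(240,568)); z("tab root",.138,(203,488),(238,488))
z("deck back",.1,(50,22),(404,22)); z("hinge tab",.1,(405,22),(405,205))
T=cam("top");
```

```text
forceps tips,widest L,R [[0.5819, 0.1557], [0.4595, 0.1614], [0.5288, 0.1681], [0.5285, 0.1495]]
flap top [[0.5813, 0.203], [0.5793, 0.1097], [0.4582, 0.2068], [0.4578, 0.1123]]
tab tip l,r [[0.4259, 0.1652], [0.4267, 0.1514]]
tab root [[0.4569, 0.1628], [0.4569, 0.1501]]
deck back [[0.6224, 0.2191], [0.6193, 0.0901]]
hinge tab [[0.6193, 0.0898], [0.5554, 0.0907]]
```

```bash
python3 -c "
from h import *
print(go([.5207,.1586,.2],-92.7))"
python3 -m pendant '[[-0.5,-0.3,0,0,0,0],[-0.916,-0.555,0.1,0,0,0.029],[-0.916,-0.555,0.5,0,0,0.029],[-0.916,-0.555,0.97,0,0,0.029],[-0.916,-0.555,0.97,0,0,0.029],[-0.916,-0.555,0.97,0,0,0.029],[-0.916,-0.555,0.97,0,0,0.029],[-0.916,-0.555,0.97,0,0,0.029]]' 45; python3 -c "
from h import *
st()
print(go([.5207,.1586,.144],-92.7))"
```

```text
[-0.915, -0.554, 0.971, 0.0, 0.0, 0.029]
time_s: 8.7
tool_pos: [0.5217, 0.1589, 0.2017]
tool_rot: [-179.8, 0.0, -92.7]
force: [0.1, -0.0, -1.1]
grip_width: 0.0452
8.7 [0.5217 0.1589 0.2017] [-1.7985e+02  2.0000e-02 -9.2700e+01] F [ 0.1 -0.  -1.1] w 45.2 q [  20.    9.  -44.   97.    6.   77. -117.]
[0.003, 0.011, 0.577, -0.002, 0.0, -0.0]
```

```bash
python3 -m pendant '[[0,0,0.2,0,0,0],[0,0,0.4,0,0,0],[0,0,0.5,0,0,0],[0,0,0.56,0,0,0],[0,0,0.565,0,0,0],[0,0,0.57,0,0,0],[0,0,0.57,0,0,0],[0,0,0.57,0,0,0]]' 45; python3 -c "
from h import *
st()
c=cam('wrist'); cv2.imwrite('pics/w4.png',c['frame'][:,:,::-1])"
```

```text
time_s: 9.7
tool_pos: [0.5209, 0.1587, 0.1434]
tool_rot: [-180.0, -0.0, -92.7]
force: [-0.9, -0.0, -1.3]
grip_width: 0.0455
9.7 [0.5209 0.1587 0.1434] [-1.7998e+02 -1.0000e-02 -9.2680e+01] F [-0.9 -0.  -1.3] w 45.5 q [  20.   11.  -44.  101.    8.   71. -119.]
```

View pics/w4.png

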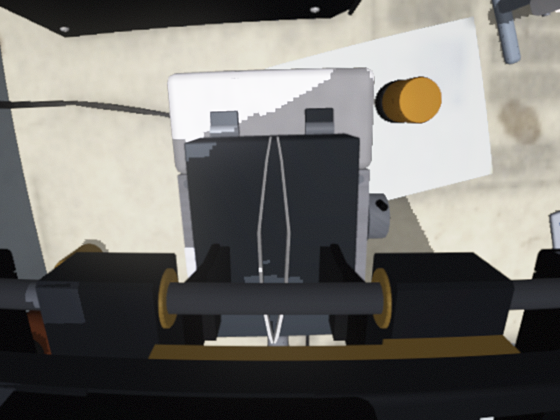

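```bash
python3 -m pendant '[[0,0,0,0,0,0],[0,0,0,0,0,0],[0,0,0,0,0,0],[0,0,0,0,0,0],[0,0,0,0,0,0],[0,0,0,0,0,0],[0,0,-0.1,0,0,0],[0,0,-0.2,0,0,0]]' 0 20; python3 -c "
from h import *
st()
c=cam('wrist'); cv2.imwrite('pics/w5.png',c['frame'][:,:,::-1])"
```

```text
time_s: 10.75
tool_pos: [0.5209, 0.1588, 0.164]
tool_rot: [-180.0, 0.0, -92.7]
force: [-0.2, -0.2, 0.3]
grip_width: 0.0005
10.75 [0.5209 0.1588 0.164 ] [-179.98    0.    -92.68] F [-0.2 -0.2  0.3] w 0.5 q [  20.   10.  -44.  100.    8.   73. -118.]
```

View pics/w5.png

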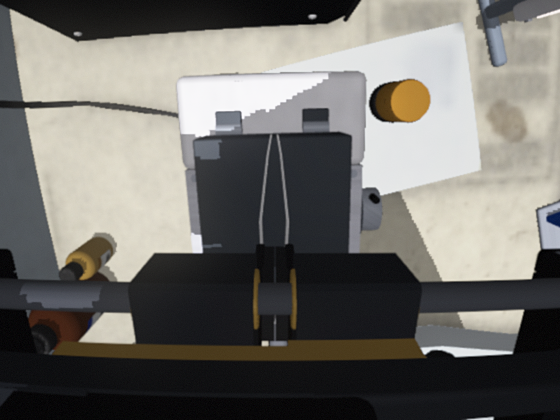

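```bash
python3 -c "
from h import *
c=cam('scene'); cv2.imwrite('pics/s5.png',cv2.resize(c['frame'][130:280,140:340,::-1],(800,600),interpolation=cv2.INTER_CUBIC))
cv2.imwrite('pics/w5z.png',cv2.resize(cam('wrist')['frame'][120:360,160:390,::-1],(575,600),interpolation=cv2.INTER_CUBIC))"
```

```text
(no output)
```

View pics/s5.png

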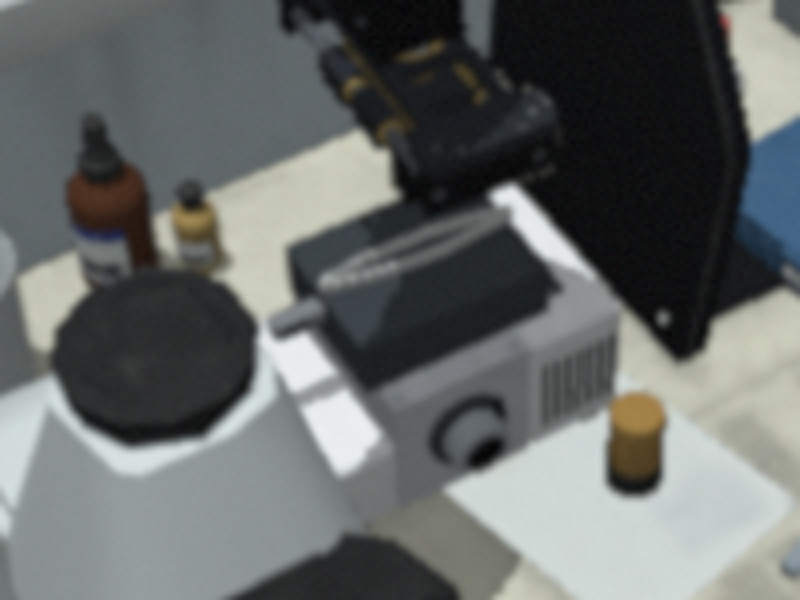

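View pics/w5z.png

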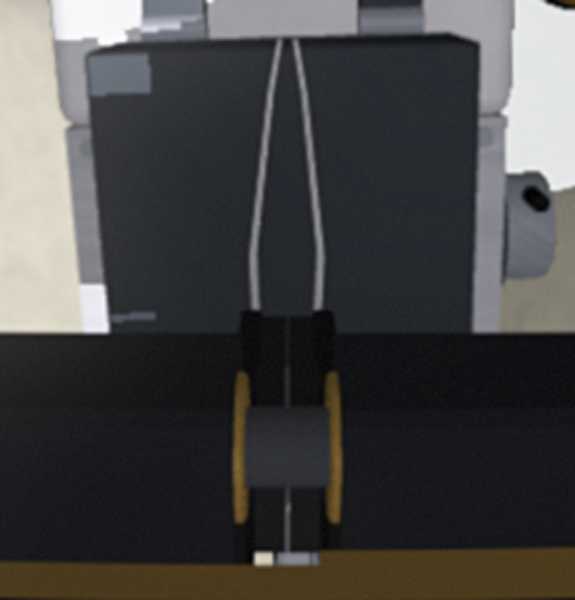

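```bash
python3 -c "
from h import *
S=cam('scene');W=cam('wrist')
for z in (.141,.149,.164,.183): p=proj(S,[.521,.1588,z])[0];w=proj(W,[.521,.1588,z])[0]; print(z,(p-[140,130])*4, (w-[160,120])*2.5)
st()
for y in (.1495,.1681): print((proj(W,[.5207,y,.145])[0]-[160,120])*2.5,(proj(W,[.5285,y,.145])[0]-[160,120])*2.5,(proj(S,[.5207,y,.145])[0]-[140,130])*4)
print((onz(W,[[160+280/2.5,120+42/2.5],[160+252/2.5,120+250/2.5],[160+322/2.5,120+250/2.5]],.147)))
"
```

```text
0.141 [416.68285136 253.28455864] [284.63836555 281.5925467 ]
0.149 [416.14310266 243.59167358] [284.63355178 292.47584684]
0.164 [415.11872558 225.1540097 ] [284.62366662 315.11389795]
0.183 [413.79766817 201.29485228] [284.60924868 348.87075881]
11.0 [0.5208 0.1586 0.1632] [-1.7999e+02 -1.0000e-02 -9.2690e+01] F [-0.9 -0.2  0. ] w 0.5 q [  20.   10.  -44.  100.    8.   73. -118.]
[321.68812434 286.39048812] [320.56812545 256.86430087] [424.23875633 258.37451675]
[247.73650215 289.71308249] [245.87075288 260.25131296] [407.77087351 239.01683038]
[[0.58161454 0.15698199 0.147     ]
 [0.53172417 0.16631225 0.147     ]
 [0.53090532 0.14913973 0.147     ]]
```

```bash
python3 -m pendant '[[0,0,0,0,0,0],[0,0,0,0,0,0],[0,0,0,0,0,0],[0,0,0.1,0,0,0],[0,0,0.15,0,0,0],[0,0,0.19,0,0,0],[0,0,0.205,0,0,0],[0,0,0.215,0,0,0]]' 34 10; python3 -c "
from h import *
st()"
```

```text
time_s: 12.0
tool_pos: [0.5208, 0.1587, 0.1416]
tool_rot: [-180.0, -0.0, -92.7]
force: [-0.2, 0.3, -0.2]
grip_width: 0.0345
12.0 [0.5208 0.1587 0.1416] [-179.99   -0.    -92.69] F [-0.2  0.3 -0.2] w 34.5 q [  20.   12.  -44.  101.    8.   71. -119.]
```

```bash
python3 -m pendant '[[0,0,0.01,0,0,0],[0,0,0.02,0,0,0],[0,0,0.03,0,0,0],[0,0,0.03,0,0,0],[0,0,0.03,0,0,0],[0,0,0.03,0,0,0],[0,0,0.03,0,0,0],[0,0,0.03,0,0,0]]'  ; python3 -c "
from h import *
st()"
```

```text
time_s: 13.0
tool_pos: [0.5208, 0.1587, 0.1386]
tool_rot: [-180.0, -0.0, -92.7]
force: [-1.0, 0.2, -0.3]
grip_width: 0.0338
13.0 [0.5208 0.1587 0.1386] [-1.800e+02 -1.000e-02 -9.269e+01] F [-1.   0.2 -0.3] w 33.8 q [  20.   12.  -44.  101.    9.   70. -119.]
```

```bash
python3 -m pendant '[[0,0,0.01,0,0,0],[0,0,0.02,0,0,0],[0,0,0.03,0,0,0],[0,0,0.03,0,0,0],[0,0,0.03,0,0,0],[0,0,0.03,0,0,0],[0,0,0.03,0,0,0],[0,0,0.03,0,0,0]]' 28 ; python3 -c "
from h import *
st()
cv2.imwrite('pics/w6.png',cv2.resize(cam('wrist')['frame'][120:360,160:390,::-1],(575,600),interpolation=cv2.INTER_CUBIC))"
```

```text
time_s: 14.0
tool_pos: [0.5208, 0.1587, 0.1356]
tool_rot: [-180.0, -0.0, -92.7]
force: [0.0, 0.4, -1.2]
grip_width: 0.0281
14.0 [0.5208 0.1587 0.1356] [-1.800e+02 -1.000e-02 -9.269e+01] F [ 0.   0.4 -1.2] w 28.1 q [  20.   12.  -44.  102.    9.   70. -119.]
```

View pics/w6.png

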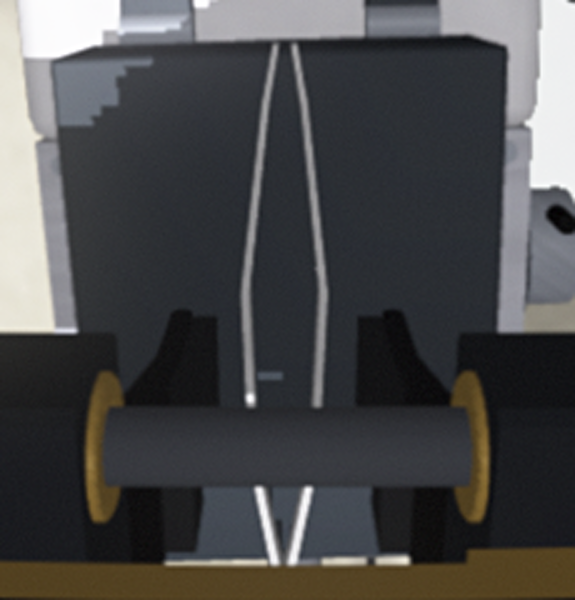

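```bash
python3 -m pendant '[[0,0,0,0,0,0],[0,0,0,0,0,0],[0,0,0,0,0,0],[0,0,0,0,0,0],[0,0,0,0,0,0],[0,0,0,0,0,0],[0,0,0,0,0,0],[0,0,0,0,0,0]]' 14 5 ; python3 -c "
from h import *
st()
cv2.imwrite('pics/w7.png',cv2.resize(cam('wrist')['frame'][120:360,160:390,::-1],(575,600),interpolation=cv2.INTER_CUBIC))
cv2.imwrite('pics/s7.png',cv2.resize(cam('scene')['frame'][130:280,140:340,::-1],(800,600),interpolation=cv2.INTER_CUBIC))"
```

```text
time_s: 15.05
tool_pos: [0.5207, 0.1587, 0.1356]
tool_rot: [180.0, -0.0, -92.7]
force: [0.3, 0.6, 1.2]
grip_width: 0.0142
15.05 [0.5207 0.1587 0.1356] [ 1.800e+02 -1.000e-02 -9.269e+01] F [0.3 0.6 1.2] w 14.2 q [  20.   12.  -44.  102.    9.   70. -119.]
```

View pics/w7.png

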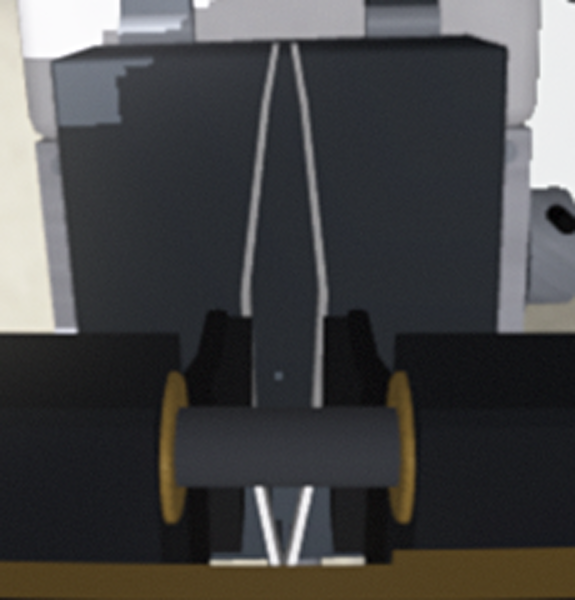

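View pics/s7.png

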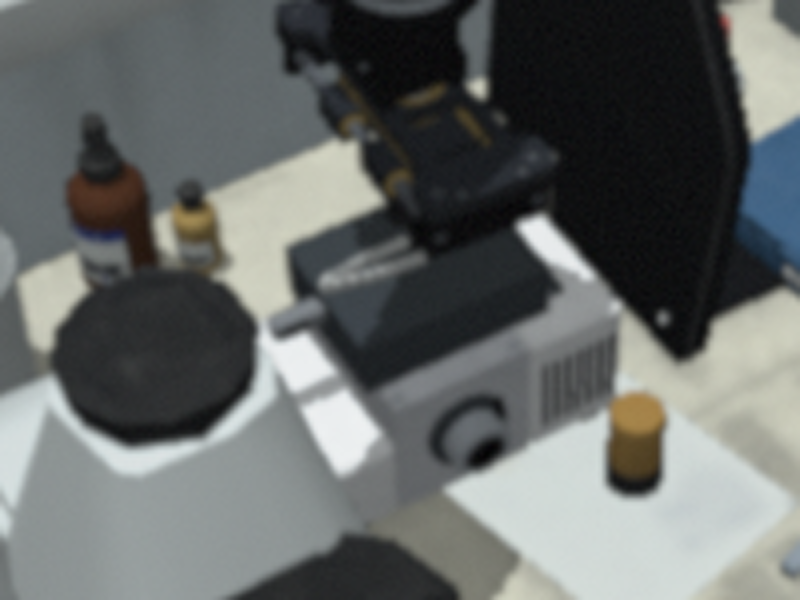

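```bash
python3 -m pendant '[[0,0,0,0,0,0],[0,0,0,0,0,0],[0,0,0,0,0,0],[0,0,0.01,0,0,0],[0,0,0.03,0,0,0],[0,0,0.05,0,0,0],[0,0,0.06,0,0,0],[0,0,0.06,0,0,0]]' 30 10 ; python3 -c "
from h import *
st()
cv2.imwrite('pics/w8.png',cv2.resize(cam('wrist')['frame'][120:360,160:390,::-1],(575,600),interpolation=cv2.INTER_CUBIC))"
```

```text
time_s: 16.15
tool_pos: [0.5207, 0.1587, 0.1295]
tool_rot: [180.0, -0.0, -92.7]
force: [0.8, -0.2, 0.8]
grip_width: 0.0302
16.15 [0.5207 0.1587 0.1295] [ 1.7999e+02 -1.0000e-02 -9.2690e+01] F [ 0.8 -0.2  0.8] w 30.2 q [  19.   12.  -44.  102.    9.   69. -119.]
```

View pics/w8.png

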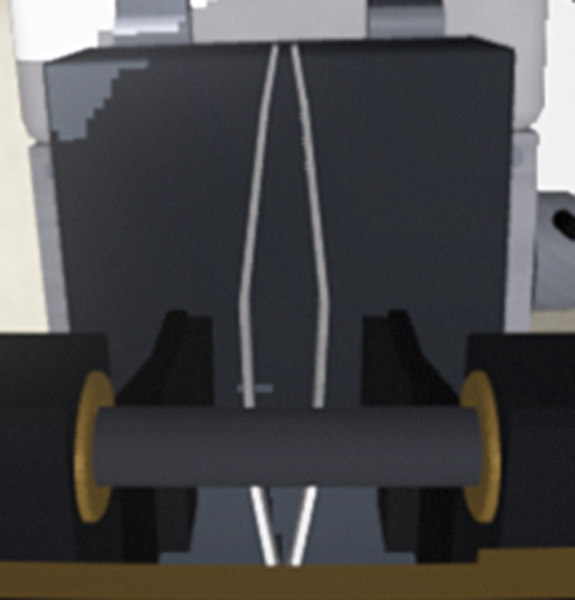

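```bash
python3 -m pendant '[[0,0,0.02,0,0,0],[0,0,0.04,0,0,0],[0,0,0.05,0,0,0],[0,0,0.06,0,0,0],[0,0,0.06,0,0,0],[0,0,0.06,0,0,0],[0,0,0.06,0,0,0],[0,0,0.06,0,0,0]]'; python3 -c "
from h import *
st()
print(np.round(proj(cam('scene'),[[.5207,.1587,.1235],[.5207,.1587,.1435]])-[140,130],1)*4)
cv2.imwrite('pics/s8.png',cv2.resize(cam('scene')['frame'][130:280,140:340,::-1],(800,600),interpolation=cv2.INTER_CUBIC))"
```

```text
time_s: 17.2
tool_pos: [0.5208, 0.1587, 0.1237]
tool_rot: [-180.0, -0.0, -92.7]
force: [0.2, 0.1, 0.8]
grip_width: 0.0304
17.2 [0.5208 0.1587 0.1237] [-180.     -0.    -92.69] F [0.2 0.1 0.8] w 30.4 q [  19.   13.  -44.  102.    9.   69. -120.]
[[417.6 274.4]
 [416.  250.4]]
```

View pics/s8.png

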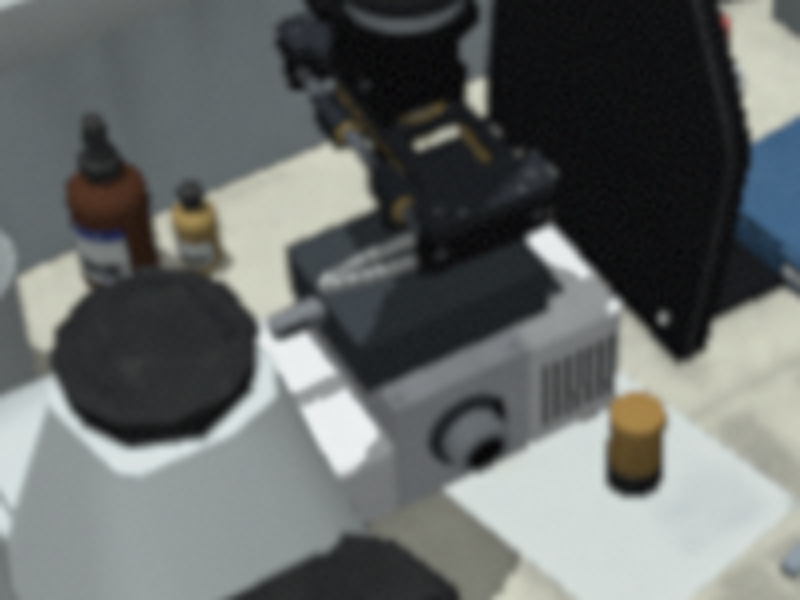

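```bash
python3 -m pendant '[[0,0,0.005,0,0,0],[0,0,0.01,0,0,0],[0,0,0.01,0,0,0],[0,0,0.01,0,0,0],[0,0,0.01,0,0,0],[0,0,0.01,0,0,0],[0,0,0.01,0,0,0],[0,0,0.01,0,0,0]]' 8 12; python3 -c "
from h import *
st()
"
```

```text
time_s: 18.3
tool_pos: [0.5208, 0.1587, 0.1226]
tool_rot: [180.0, -0.0, -92.7]
force: [-0.1, -1.2, 0.6]
grip_width: 0.0168
18.3 [0.5208 0.1587 0.1226] [180.    -0.   -92.69] F [-0.1 -1.2  0.6] w 16.8 q [  19.   13.  -44.  103.    9.   69. -120.]
```

```bash
python3 -m pendant '[[0,0,0,0,0,0],[0,0,-0.05,0,0,0],[0,0,-0.15,0,0,0],[0,0,-0.4,0,0,0],[0,0,-0.7,0,0,0],[0,0,-0.8,0,0,0],[0,0,-0.8,0,0,0],[0,0,-0.8,0,0,0]]' 8 25; python3 -c "
from h import *
st()
c=cam('wrist');cv2.imwrite('pics/w9.png',c['frame'][:,:,::-1])
cv2.imwrite('pics/s9.png',cv2.resize(cam('scene')['frame'][130:280,140:340,::-1],(800,600),interpolation=cv2.INTER_CUBIC))"
```

```text
time_s: 19.3
tool_pos: [0.5201, 0.1584, 0.2014]
tool_rot: [179.9, -0.0, -92.7]
force: [-0.1, 0.0, 0.5]
grip_width: 0.0163
19.3 [0.5201 0.1584 0.2014] [ 1.7989e+02 -3.0000e-02 -9.2690e+01] F [-0.1  0.   0.5] w 16.3 q [  20.    9.  -44.   97.    6.   77. -117.]
```

View pics/w9.png

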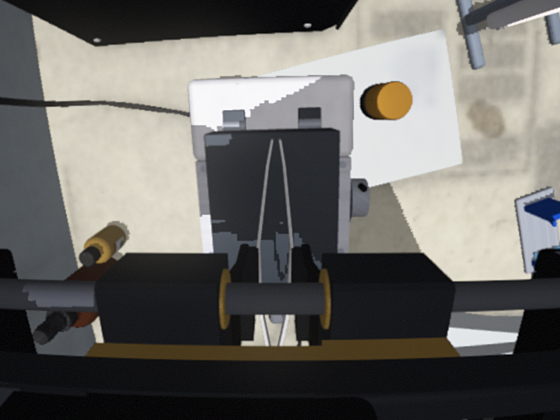

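View pics/s9.png

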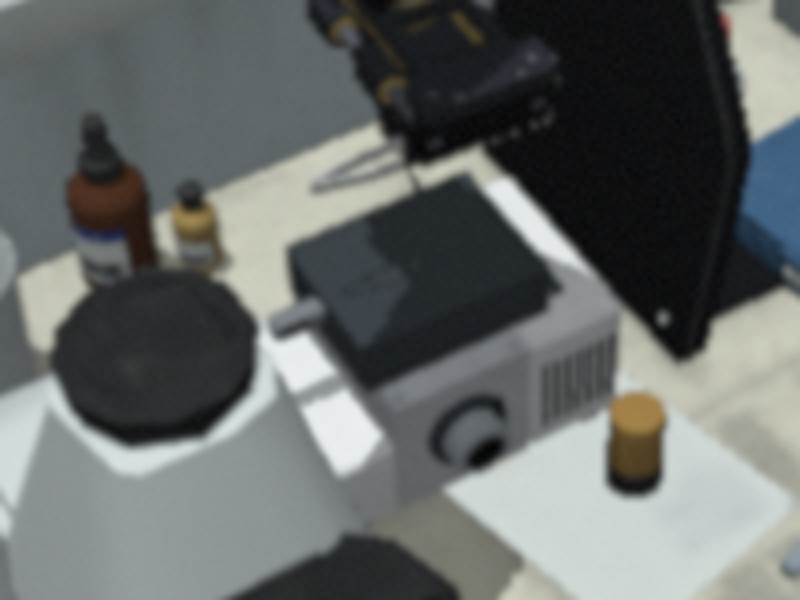

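```bash
python3 -c "
from h import *
S=cam('scene');W=cam('wrist')
def onx(c,p,x):
  o,d=ray(c,[p]);return o+d[0]*(x-o[0])/d[0,0]
print(onx(S,(140+315/4,130+187/4),.459)); print(onx(W,(276,138),.582))
o,d=ray(S,[(140+315/4,130+187/4)]); print(o+d[0]*(.1614-o[1])/d[0,1])
"
python3 - <<'E'
from h import *
# plan to rest
o=env.get_obs()
print(go([.4418,-.1665,.12],-73.2))
E
```

```text
[0.459      0.15419048 0.2302939 ]
[0.582      0.15449481 0.21260971]
[0.46231627 0.1614     0.2227348 ]
[3.283, 0.63, 0.819, 0.001, -0.0, -0.216]
```

```bash
python3 -m pendant '[[0.3,0,-0.1,0,0,0],[0.7,0,-0.1,0,0,-0.1],[1,0,-0.1,0,0,-0.216],[1,0,-0.1,0,0,-0.216],[1,0,-0.1,0,0,-0.216],[1,0,-0.1,0,0,-0.216],[1,0,-0.1,0,0,-0.216],[1,0,-0.1,0,0,-0.216]]' && python3 -m pendant '[[0.4,0.3,0,0,0,0],[0.97,0.68,0,0,0,0],[0.97,0.68,0,0,0,0],[0.97,0.68,0,0,0,0],[0.97,0.68,0,0,0,0],[0.97,0.68,0,0,0,0],[0.97,0.68,0,0,0,0],[0.97,0.68,0,0,0,0]]' ; python3 -c "
from h import *
st()
print(go([.4418,-.1665,.12],-73.2))"
```

```text
time_s: 20.5
tool_pos: [0.516, 0.0594, 0.2126]
tool_rot: [180.0, 0.0, -73.2]
force: [0.0, -0.1, -0.2]
grip_width: 0.0161
time_s: 21.5
tool_pos: [0.479, -0.0533, 0.2126]
tool_rot: [180.0, 0.0, -73.2]
force: [-0.1, -0.2, -0.4]
grip_width: 0.0162
21.5 [ 0.479  -0.0533  0.2126] [ 1.7999e+02  1.0000e-02 -7.3210e+01] F [-0.1 -0.2 -0.4] w 16.2 q [ 39.  -2. -34. 104.  -1.  78. -69.]
[0.976, 0.683, 0.926, 0.0, 0.0, -0.0]
```

```bash
python3 -m pendant '[[0.4,0.3,0,0,0,0],[0.976,0.683,0.1,0,0,0],[0.976,0.683,0.4,0,0,0],[0.976,0.683,0.8,0,0,0],[0.976,0.683,1,0,0,0],[0.976,0.683,1,0,0,0],[0.976,0.683,1,0,0,0],[0.976,0.683,1,0,0,0]]' ; python3 -c "
from h import *
st()
print(go([.4418,-.1665,.035],-73.2))
c=cam('wrist');cv2.imwrite('pics/w10.png',c['frame'][:,:,::-1])
c=cam('scene');cv2.imwrite('pics/s10.png',cv2.resize(c['frame'][250:400,190:390,::-1],(800,600),interpolation=cv2.INTER_CUBIC))
c=cam('top');cv2.imwrite('pics/t10.png',cv2.resize(c['frame'][200:320,300:460,::-1],(800,600),interpolation=cv2.INTER_CUBIC))
"
```

```text
time_s: 22.5
tool_pos: [0.4426, -0.1672, 0.1139]
tool_rot: [-179.9, -0.1, -73.2]
force: [-0.2, -0.0, 0.1]
grip_width: 0.0163
22.5 [ 0.4426 -0.1672  0.1139] [-1.7991e+02 -1.0000e-01 -7.3240e+01] F [-0.2 -0.   0.1] w 16.3 q [ 45.   1. -27. 113.   1.  66. -56.]
[-0.01, 0.007, 0.789, -0.001, -0.001, -0.0]
```

View pics/w10.png

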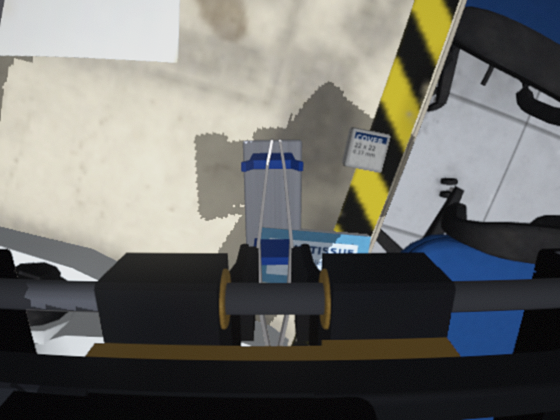

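View pics/s10.png

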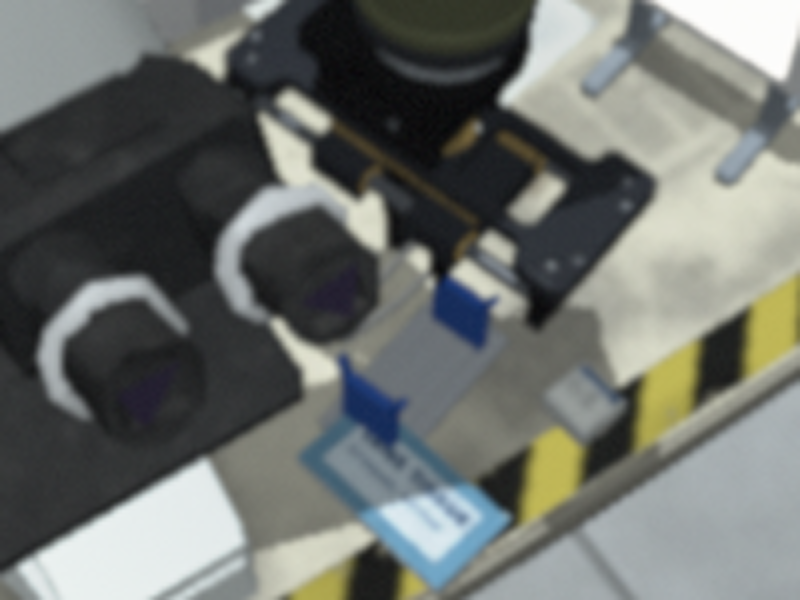

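```bash
python3 -m pendant '[[-0.01,0,0.15,0,0,0],[-0.02,0.01,0.35,0,0,0],[-0.02,0.01,0.5,0,0,0],[-0.02,0.01,0.6,0,0,0],[-0.02,0.01,0.7,0,0,0],[-0.02,0.01,0.78,0,0,0],[-0.02,0.01,0.8,0,0,0],[-0.02,0.01,0.8,0,0,0]]' ; python3 -c "
from h import *
st()
c=cam('wrist');cv2.imwrite('pics/w11.png',c['frame'][:,:,::-1])
c=cam('scene');cv2.imwrite('pics/s11.png',cv2.resize(c['frame'][250:400,190:390,::-1],(800,600),interpolation=cv2.INTER_CUBIC))
"
```

```text
time_s: 23.65
tool_pos: [0.4403, -0.1652, 0.0327]
tool_rot: [-180.0, -0.0, -73.2]
force: [0.6, 0.2, -0.7]
grip_width: 0.0162
23.65 [ 0.4403 -0.1652  0.0327] [-1.7999e+02 -1.0000e-02 -7.3240e+01] F [ 0.6  0.2 -0.7] w 16.2 q [ 44.   7. -28. 118.   4.  56. -59.]
```

View pics/w11.png

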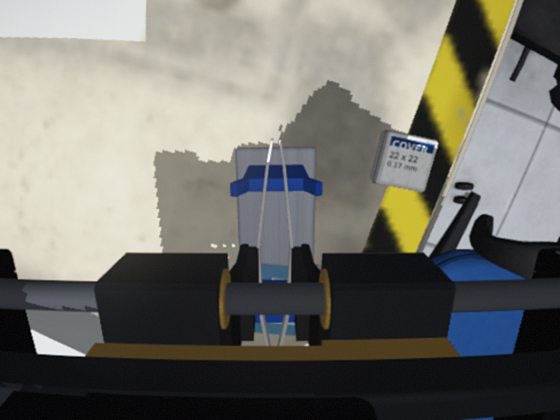

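View pics/s11.png

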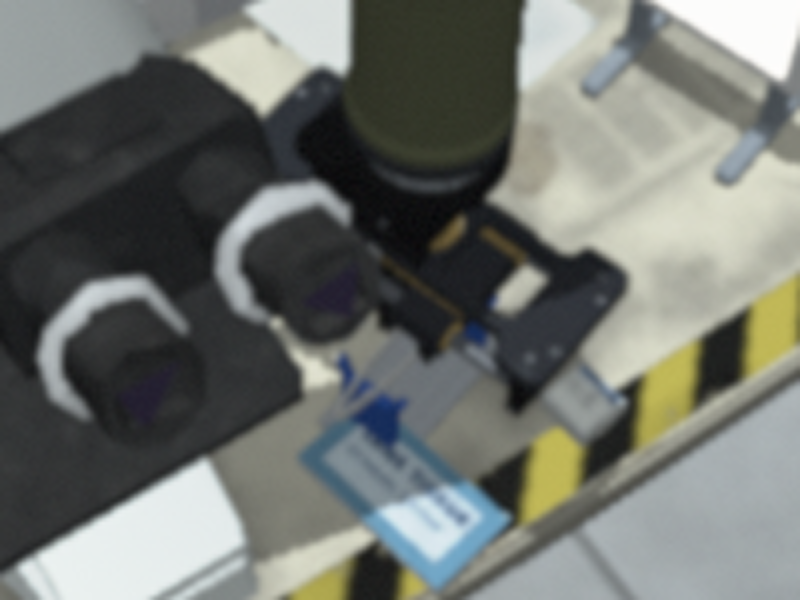

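```bash
python3 -m pendant '[[0,0,0.01,0,0,0],[0,0,0.01,0,0,0],[0,0,0.01,0,0,0],[0,0,0.01,0,0,0],[0,0,0.01,0,0,0],[0,0,0.01,0,0,0],[0,0,0.01,0,0,0],[0,0,0.01,0,0,0]]' 28 10 ; python3 -c "
from h import *
st()
c=cam('wrist');cv2.imwrite('pics/w12.png',c['frame'][:,:,::-1])
"
```

```text
time_s: 24.75
tool_pos: [0.4401, -0.1652, 0.0317]
tool_rot: [180.0, -0.0, -73.2]
force: [0.1, -1.4, -0.9]
grip_width: 0.0279
24.75 [ 0.4401 -0.1652  0.0317] [ 1.800e+02 -1.000e-02 -7.325e+01] F [ 0.1 -1.4 -0.9] w 27.9 q [ 44.   7. -28. 118.   4.  56. -59.]
```

View pics/w12.png

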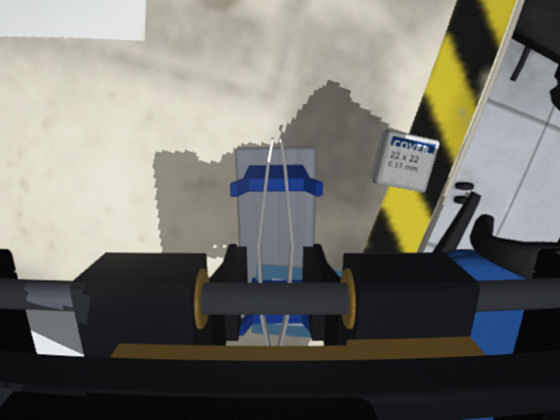

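```bash
python3 -m pendant '[[0,0,0,0,0,0],[0,0,-0.1,0,0,0],[0,0,-0.3,0,0,0],[0,0,-0.6,0,0,0],[0,0,-1,0,0,0],[0,0,-1,0,0,0],[0,0,-1,0,0,0],[0,0,-1,0,0,0]]' 40 ; python3 -c "
from h import *
st()
c=cam('wrist');cv2.imwrite('pics/w13.png',c['frame'][:,:,::-1])
c=cam('scene');cv2.imwrite('pics/s13.png',cv2.resize(c['frame'][250:400,190:390,::-1],(800,600),interpolation=cv2.INTER_CUBIC))
"
```

```text
time_s: 25.8
tool_pos: [0.4393, -0.1649, 0.1307]
tool_rot: [179.9, 0.1, -73.2]
force: [0.1, -0.2, -0.7]
grip_width: 0.0399
25.8 [ 0.4393 -0.1649  0.1307] [ 1.7992e+02  7.0000e-02 -7.3240e+01] F [ 0.1 -0.2 -0.7] w 39.9 q [ 45.   0. -28. 112.   0.  68. -56.]
```

View pics/w13.png

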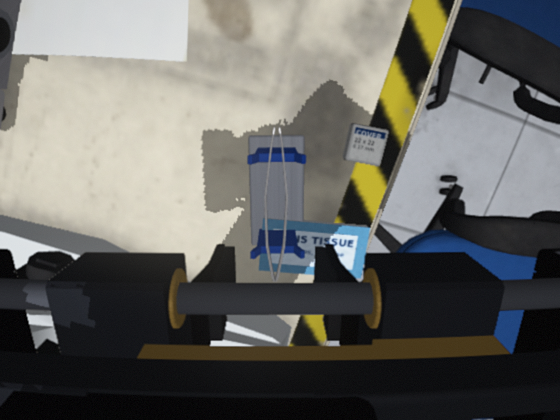

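View pics/s13.png

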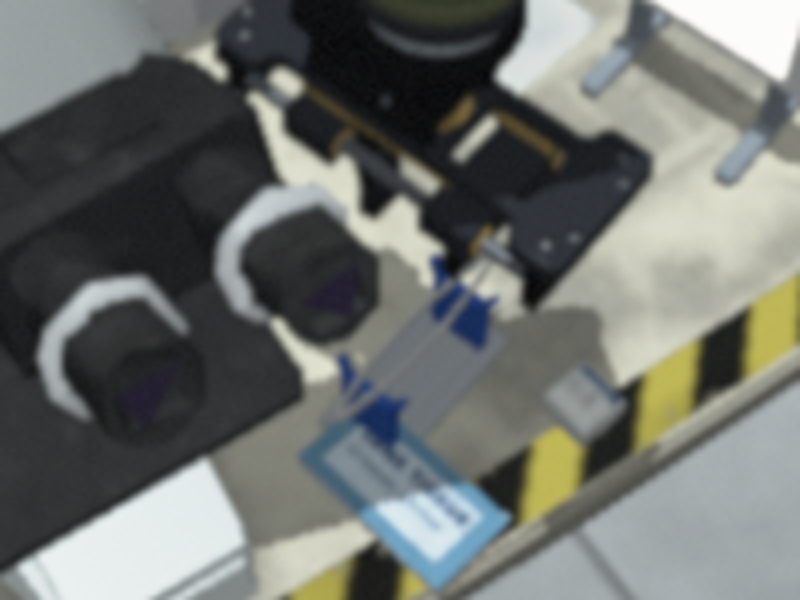

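```bash
python3 -c "
from h import *
W=cam('wrist')
P=onz(W,[(277.5,126),(275.5,278)],.055);d=P[0]-P[1];print(P,P.mean(0),np.linalg.norm(d),np.degrees(np.arctan2(d[1],d[0])))
"; python3 -m pendant '[[-0.1,-0.3,-0.3,0,0,0],[-0.3,-0.6,-0.7,0,0,0],[-0.6,-0.8,-1,0,0,0],[-0.8,-0.9,-1,0,0,0],[-0.8,-0.9,-1,0,0,0],[-0.8,-0.9,-1,0,0,0],[-0.8,-0.9,-1,0,0,0],[-0.8,-0.9,-1,0,0,0]]'
python3 -c "
from h import *
st(); print(go([.5,.05,.26],9))"
```

```text
[[ 0.50149612 -0.1489485   0.055     ]
 [ 0.38282534 -0.18322319  0.055     ]] [ 0.44216073 -0.16608584  0.055     ] 0.12352129468334656 16.10986522384533
time_s: 26.95
tool_pos: [0.5029, -0.0636, 0.2313]
tool_rot: [180.0, 0.0, -73.3]
force: [-0.0, -0.2, -0.8]
grip_width: 0.04
26.95 [ 0.5029 -0.0636  0.2313] [ 1.7996e+02  1.0000e-02 -7.3340e+01] F [-0.  -0.2 -0.8] w 40.0 q [ 38.   2. -34.  99.   1.  80. -70.]
[-1.097, -0.298, -0.287, 0.0, 0.0, -0.915]
```

```bash
python3 -m pendant '[[-0.3,-0.1,-0.1,0,0,0],[-0.6,-0.2,-0.2,0,0,-0.1],[-1,-0.3,-0.2,0,0,-0.2],[-1,-0.3,-0.2,0,0,-0.35],[-1,-0.3,-0.2,0,0,-0.5],[-1,-0.3,-0.2,0,0,-0.65],[-1,-0.3,-0.2,0,0,-0.8],[-1,-0.3,-0.2,0,0,-0.91]]' 40
python3 -c "
from h import *
st(); print(go([.435,.160,.20],88.7))"
```

```text
time_s: 27.95
tool_pos: [0.5031, 0.0412, 0.2515]
tool_rot: [180.0, 0.0, -1.2]
force: [-0.6, 0.5, 0.2]
grip_width: 0.0403
27.95 [0.5031 0.0412 0.2515] [ 1.7999e+02  1.0000e-02 -1.2200e+00] F [-0.6  0.5  0.2] w 40.3 q [ 33.   1. -40.  97.   1.  82.  -9.]
[-0.706, -1.173, 0.515, 0.0, 0.0, -0.999]
```

```bash
python3 -m pendant '[[0,-0.3,0,0,0,-0.12],[-0.2,-0.6,0,0,0,-0.24],[-0.4,-1,0,0,0,-0.36],[-0.7,-1,0,0,0,-0.5],[-0.7,-1,0,0,0,-0.65],[-0.7,-1,0,0,0,-0.8],[-0.7,-1,0,0,0,-0.95],[-0.7,-1,0,0,0,-1]]' 40
python3 -c "
from h import *
st(); print(go([.435,.160,.20],88.7))
c=cam('wrist');cv2.imwrite('pics/w14.png',c['frame'][:,:,::-1])"
```

```text
time_s: 28.95
tool_pos: [0.4359, 0.1431, 0.2516]
tool_rot: [180.0, 0.0, 84.7]
force: [0.0, 0.4, 1.1]
grip_width: 0.0399
28.95 [0.4359 0.1431 0.2516] [1.7999e+02 1.0000e-02 8.4720e+01] F [0.  0.4 1.1] w 39.9 q [ 25.  -6. -42. 103.  -4.  82.  68.]
[0.167, -0.024, 0.516, 0.0, 0.0, -0.044]
```

View pics/w14.png

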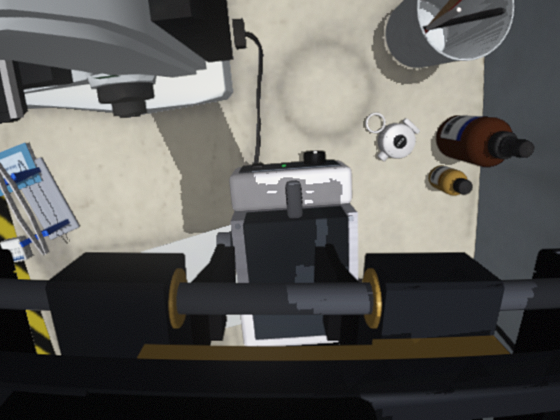

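```bash
python3 -c "
from h import *
c=cam('wrist');cv2.imwrite('pics/w15.png',cv2.resize(c['frame'][140:260,210:380,::-1],(765,540),interpolation=cv2.INTER_CUBIC))
print(proj(c,[[.435,.160,.138],[.426,.160,.138],[.458,.160,.138]]).round(1))
print(go([.435,.160,.098],88.7))"
```

```text
[[294.  195.1]
 [293.2 185.2]
 [295.8 219.8]]
[0.166, -0.025, 1.536, 0.0, 0.0, -0.048]
```

View pics/w15.png

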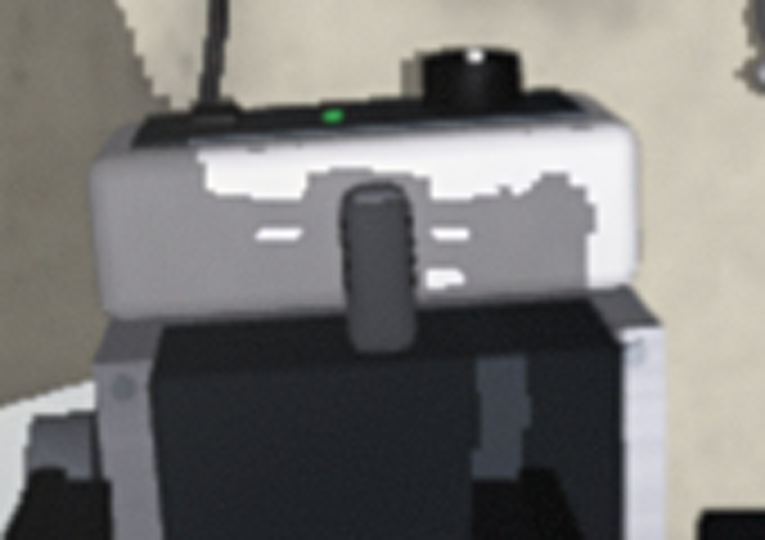

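```bash
python3 -m pendant '[[0.166,-0.035,0.1,0,0,-0.048],[0.166,-0.035,0.4,0,0,-0.048],[0.166,-0.035,0.8,0,0,-0.048],[0.166,-0.035,1,0,0,-0.048],[0.166,-0.035,1,0,0,-0.048],[0.166,-0.035,1,0,0,-0.048],[0.166,-0.035,1,0,0,-0.048],[0.166,-0.035,1,0,0,-0.048]]' 40
python3 -c "
from h import *
st(); print(go([.434,.160,.098],88.7))"
```

```text
time_s: 30.05
tool_pos: [0.4345, 0.1606, 0.1524]
tool_rot: [179.9, -0.0, 88.7]
force: [-0.3, 0.5, 0.4]
grip_width: 0.04
30.05 [0.4345 0.1606 0.1524] [179.92  -0.    88.72] F [-0.3  0.5  0.4] w 40.0 q [ 23.  -2. -45. 111.  -1.  70.  67.]
[-0.006, -0.006, 0.544, 0.001, -0.0, 0.0]
```

```bash
python3 -m pendant '[[0,0,0.2,0,0,0],[0,0,0.4,0,0,0],[0,0,0.54,0,0,0],[0,0,0.54,0,0,0],[0,0,0.54,0,0,0],[0,0,0.54,0,0,0],[0,0,0.54,0,0,0],[0,0,0.54,0,0,0]]' 40
python3 -m pendant '[[0,0,0,0,0,0],[0,0,0,0,0,0],[0,0,0,0,0,0],[0,0,0,0,0,0],[0,0,0,0,0,0],[0,0,0,0,0,0],[0,0,0,0,0,0],[0,0,0,0,0,0]]' 5 12
python3 -c "
from h import *
st()
c=cam('wrist');cv2.imwrite('pics/w16.png',c['frame'][:,:,::-1])
H=np.array([.584,.105]); o=env.get_obs(); p=np.array([o['tool_pos'][0],o['tool_pos'][2]]); r=p-H; print(r)
for a in np.radians([15,30,45,60,75,85]):
  # grip point rotation: offset from hinge; tool fixed orientation => TCP delta = delta of tab pt
  t0=np.array([-.150,.026]); t=np.array([[np.cos(a),np.sin(a)],[-np.sin(a),np.cos(a)]])@t0; print(np.degrees(a),(t-t0).round(4))
"
```

```text
time_s: 31.05
tool_pos: [0.4341, 0.1605, 0.0978]
tool_rot: [180.0, 0.0, 88.7]
force: [-0.6, -0.1, 0.1]
grip_width: 0.0399
time_s: 32.05
tool_pos: [0.4339, 0.1604, 0.0976]
tool_rot: [-180.0, 0.0, 88.7]
force: [0.4, -0.1, 0.1]
grip_width: 0.0139
32.05 [0.4339 0.1604 0.0976] [-1.800e+02  1.000e-02  8.873e+01] F [ 0.4 -0.1  0.1] w 13.9 q [ 22.   2. -46. 115.   2.  64.  64.]
[-0.15004313 -0.00739054]
14.999999999999998 [0.0118 0.0379]
29.999999999999996 [0.0331 0.0715]
45.0 [0.0623 0.0985]
59.99999999999999 [0.0975 0.1169]
75.0 [0.1363 0.1256]
85.0 [0.1628 0.1257]
```

View pics/w16.png

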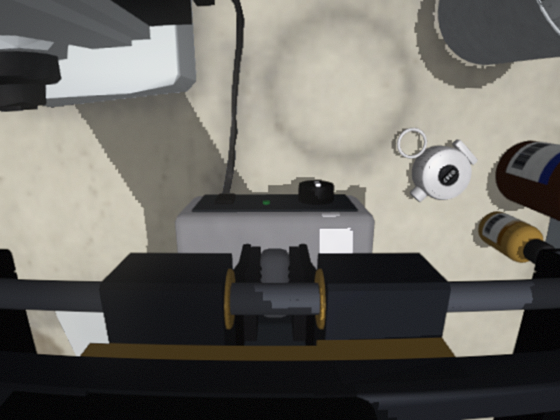

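```bash
python3 -m pendant '[[0,0.035,-0.155,0,0,0],[0,0.087,-0.306,0,0,0],[0,0.154,-0.451,0,0,0],[0,0.236,-0.588,0,0,0],[0,0.331,-0.715,0,0,0],[0,0.439,-0.832,0,0,0],[0,0.539,-0.92,0,0,0],[0,0.623,-0.985,0,0,0]]' 5 15
python3 -c "
from h import *
st()
c=cam('wrist');cv2.imwrite('pics/w17.png',c['frame'][:,:,::-1])
c=cam('scene');cv2.imwrite('pics/s17.png',cv2.resize(c['frame'][90:265,140:340,::-1],(686,600),interpolation=cv2.INTER_CUBIC))
t=np.array([-.0877,.1245])
for a in np.radians([51,57,63,69,75,80,84,87]):
  t0=np.array([-.150,.026]); t=np.array([[np.cos(a),np.sin(a)],[-np.sin(a),np.cos(a)]])@t0; print(np.degrees(a).round(),(t-t0-[.0623,.0985]).round(4)*10)
"
```

```text
time_s: 33.1
tool_pos: [0.4968, 0.1592, 0.1966]
tool_rot: [-180.0, -0.0, 88.7]
force: [-2.5, -0.0, -0.8]
grip_width: 0.0136
33.1 [0.4968 0.1592 0.1966] [-1.7997e+02 -2.0000e-02  8.8730e+01] F [-2.5 -0.  -0.8] w 13.6 q [ 22.   6. -45. 100.   4.  76.  65.]
51.0 [0.135 0.084]
57.0 [0.278 0.155]
63.0 [0.428 0.21 ]
69.0 [0.582 0.249]
75.0 [0.74  0.271]
80.0 [0.873 0.277]
84.0 [0.979 0.274]
87.0 [1.058 0.267]
```

View pics/s17.png

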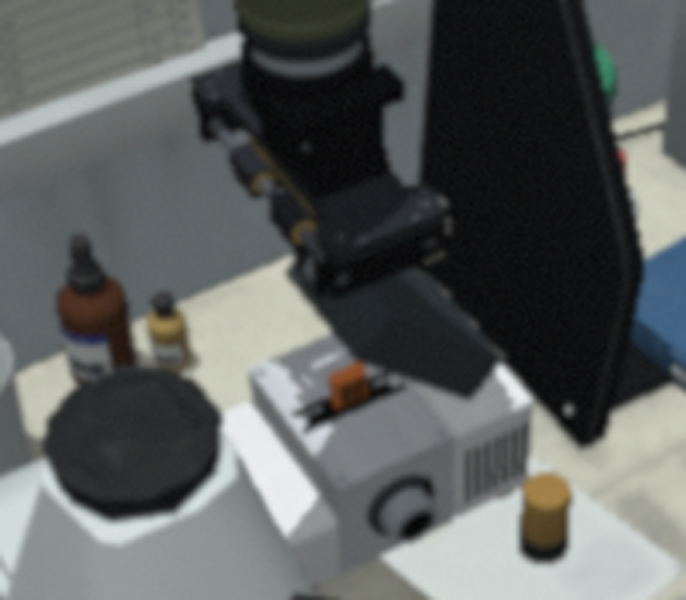

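View pics/w17.png

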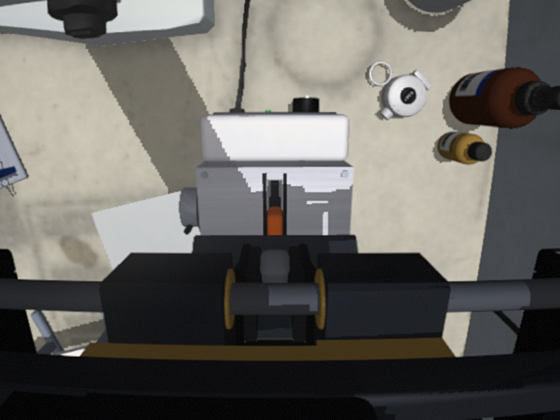

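```bash
python3 -m pendant '[[0,0.135,-0.084,0,0,0],[0,0.278,-0.155,0,0,0],[0,0.428,-0.21,0,0,0],[0,0.582,-0.249,0,0,0],[0,0.74,-0.271,0,0,0],[0,0.87,-0.277,0,0,0],[0,0.97,-0.274,0,0,0],[0,1,-0.272,0,0,0]]' 5 15
python3 -c "
from h import *
st()
c=cam('wrist');cv2.imwrite('pics/w18.png',c['frame'][:,:,::-1])
c=cam('scene');cv2.imwrite('pics/s18.png',cv2.resize(c['frame'][90:265,140:340,::-1],(686,600),interpolation=cv2.INTER_CUBIC))
"
```

```text
time_s: 34.2
tool_pos: [0.5972, 0.1574, 0.2238]
tool_rot: [179.9, -0.1, 88.7]
force: [-0.5, 1.3, 5.3]
grip_width: 0.0136
34.2 [0.5972 0.1574 0.2238] [ 1.7993e+02 -5.0000e-02  8.8740e+01] F [-0.5  1.3  5.3] w 13.6 q [ 17.  18. -43.  85.  13.  82.  62.]
```

View pics/s18.png

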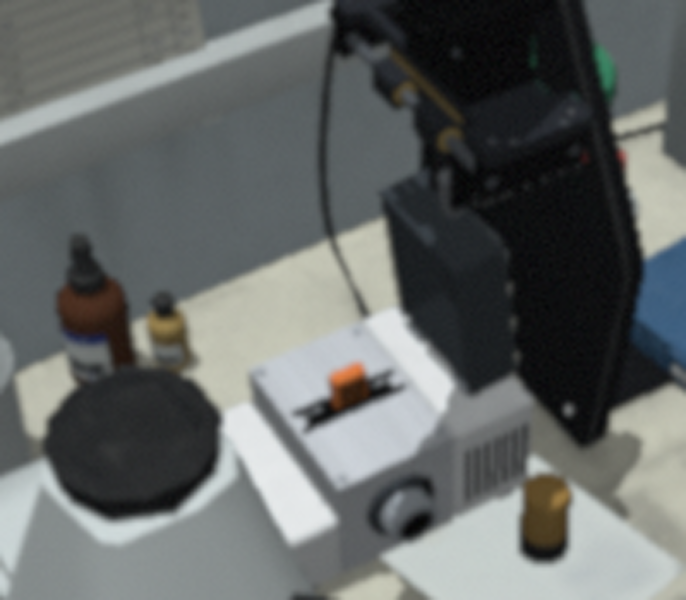

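View pics/w18.png

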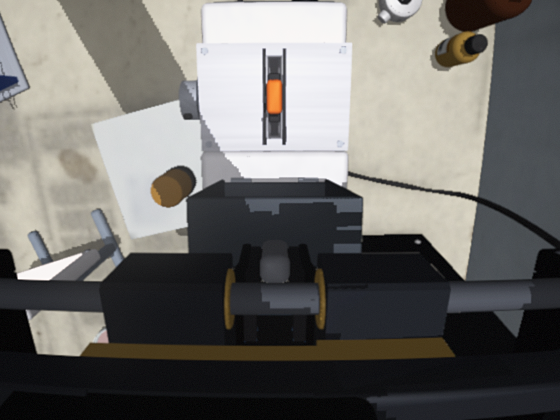

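```bash
python3 -m pendant '[[0,0,0,0,0,0],[0,0,0,0,0,0],[0,0,0,0,0,0],[0,0,-0.2,0,0,0],[0,0,-0.45,0,0,0],[0,-0.2,-0.6,0,0,0],[0,-0.6,-0.6,0,0,0],[0,-0.9,-0.6,0,0,0]]' 40 15
python3 -c "
from h import *
st()
c=cam('wrist');i=c['frame'][:,:,::-1].copy();cv2.imwrite('pics/w19.png',i)
h=cv2.cvtColor(i,cv2.COLOR_BGR2HSV);m=((h[...,0]<14)&(h[...,1]>200)&(h[...,2]>120)).astype(np.uint8)
n,l,s,ce=cv2.connectedComponentsWithStats(m)
for k in range(1,n):
  if s[k][4]>40: print(s[k],ce[k])
"
```

```text
time_s: 35.3
tool_pos: [0.5053, 0.1597, 0.2851]
tool_rot: [179.9, -0.0, 88.8]
force: [-1.4, -0.2, -0.1]
grip_width: 0.04
35.3 [0.5053 0.1597 0.2851] [ 1.7989e+02 -1.0000e-02  8.8780e+01] F [-1.4 -0.2 -0.1] w 40.0 q [ 22.   5. -45.  91.   3.  86.  66.]
```

View pics/w19.png

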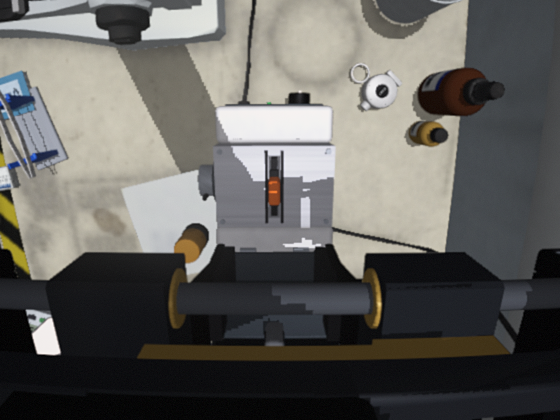

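```bash
python3 -c "
import cv2
i=cv2.imread('pics/w19.png');cv2.imwrite('pics/w19z.png',cv2.resize(i[140:260,205:345],(700,600),interpolation=cv2.INTER_CUBIC))
i=cv2.imread('pics/w18.png');cv2.imwrite('pics/w18z.png',cv2.resize(i[30:160,190:360],(785,600),interpolation=cv2.INTER_CUBIC))
"
```

```text
(no output)
```

View pics/w19z.png

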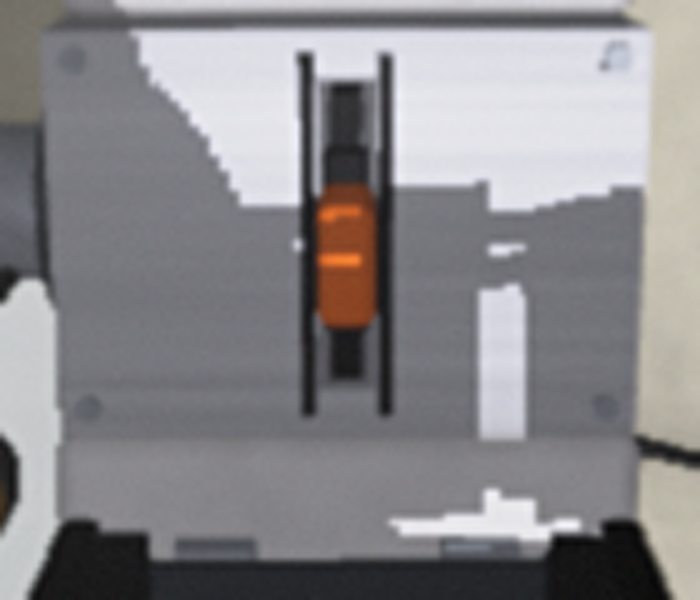

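View pics/w18z.png

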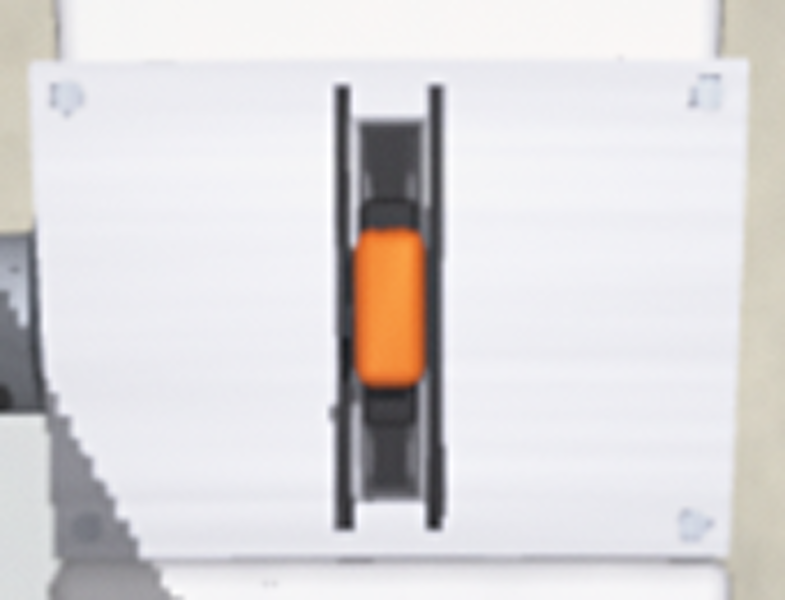

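```bash
python3 -c "
from h import *
c=cam('wrist')
def w(p0,yaw,pts,z):
  T=np.eye(4);T[:3,:3]=R.from_euler('xyz',[180,0,yaw],degrees=True).as_matrix();T[:3,3]=p0
  d=dict(c);d['cw']=T@c['hand_eye'];return onz(d,pts,z).round(4)
f=lambda x,y:(190+(x+.5)/4.618-.5,30+(y+.5)/4.615-.5); g=lambda x,y:(205+(x+.5)/5-.5,140+(y+.5)/5-.5)
print('w18 top',w([.5972,.1574,.2238],88.74,[f(391,230),f(391,387),f(358,308),f(425,308)],.130))
print('w18 slot/guides z.1',w([.5972,.1574,.2238],88.74,[f(390,120),f(390,497),f(390,86),f(390,530)],.1))
print('w19 top',w([.5053,.1597,.2851],88.78,[g(347,212),g(347,327),g(318,270),g(376,270)],.130))
print('w19 slot',w([.5053,.1597,.2851],88.78,[g(347,80),g(347,380),g(347,54),g(347,414)],.1))
st()
"
```

```text
w18 top [[0.4988 0.159  0.13  ]
 [0.5244 0.1584 0.13  ]
 [0.5113 0.1532 0.13  ]
 [0.5115 0.1644 0.13  ]]
w18 slot/guides z.1 [[0.477  0.1592 0.1   ]
 [0.5449 0.1577 0.1   ]
 [0.4711 0.1594 0.1   ]
 [0.5512 0.1576 0.1   ]]
w19 top [[0.4993 0.1588 0.13  ]
 [0.5231 0.1583 0.13  ]
 [0.511  0.1527 0.13  ]
 [0.5113 0.1644 0.13  ]]
w19 slot [[0.4766 0.1592 0.1   ]
 [0.5433 0.1578 0.1   ]
 [0.4711 0.1593 0.1   ]
 [0.5513 0.1576 0.1   ]]
35.4 [0.5043 0.1601 0.2855] [1.7985e+02 1.0000e-01 8.8860e+01] F [ 0.  -0.4  0.6] w 40.1 q [ 22.   4. -45.  91.   3.  86.  66.]
```

```bash
python3 -c "
from h import *
print(go([.5115,.1587,.188],88.8))"; python3 -m pendant '[[-0.014,0.07,0.2,0,0,0],[-0.014,0.07,0.5,0,0,0],[-0.014,0.07,0.9,0,0,0],[-0.014,0.07,1,0,0,0],[-0.014,0.07,1,0,0,0],[-0.014,0.07,1,0,0,0],[-0.014,0.07,1,0,0,0],[-0.014,0.07,1,0,0,0]]' 40
python3 -c "
from h import *
st(); print(go([.5115,.1587,.088],88.8))"
```

```text
[-0.011, 0.07, 0.976, 0.002, 0.001, 0.001]
time_s: 36.4
tool_pos: [0.5137, 0.1574, 0.1841]
tool_rot: [179.9, 0.0, 88.7]
force: [0.3, 0.1, -0.9]
grip_width: 0.0399
36.4 [0.5137 0.1574 0.1841] [179.92   0.    88.73] F [ 0.3  0.1 -0.9] w 39.9 q [ 21.   9. -45.  99.   6.  75.  64.]
[0.012, -0.024, 0.961, 0.001, 0.0, -0.001]
```

```bash
python3 -m pendant '[[0.01,-0.02,0.2,0,0,0],[0.01,-0.02,0.4,0,0,0],[0.01,-0.02,0.6,0,0,0],[0.01,-0.02,0.75,0,0,0],[0.01,-0.02,0.85,0,0,0],[0.01,-0.02,0.95,0,0,0],[0.01,-0.02,0.96,0,0,0],[0.01,-0.02,0.96,0,0,0]]' 34
python3 -c "
from h import *
st(); c=cam('wrist');cv2.imwrite('pics/w20.png',c['frame'][:,:,::-1])
c=cam('scene');cv2.imwrite('pics/s20.png',cv2.resize(c['frame'][90:265,140:340,::-1],(686,600),interpolation=cv2.INTER_CUBIC))"
```

```text
time_s: 37.4
tool_pos: [0.5115, 0.1585, 0.0876]
tool_rot: [180.0, -0.0, 88.7]
force: [0.4, -0.3, 0.8]
grip_width: 0.0339
37.4 [0.5115 0.1585 0.0876] [ 1.7997e+02 -1.0000e-02  8.8730e+01] F [ 0.4 -0.3  0.8] w 33.9 q [ 20.  14. -44. 106.  11.  65.  60.]
```

View pics/w20.png

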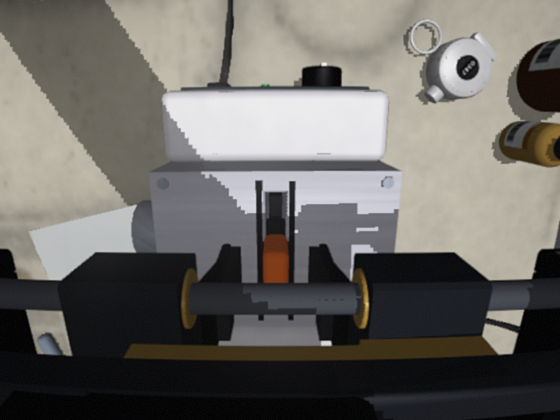

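View pics/s20.png

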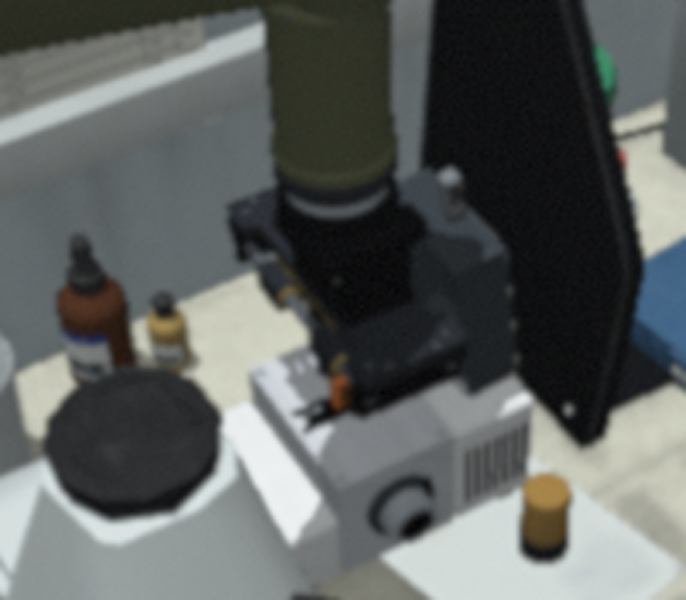

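```bash
python3 -m pendant '[[0,0,0,0,0,0],[0,0,0,0,0,0],[0,0,0,0,0,0],[0,0,0,0,0,0],[0,0,0,0,0,0],[0,0,0,0,0,0],[0,0,0,0,0,0],[0,0,-0.02,0,0,0]]' 5 20
python3 -c "
from h import *
st()"
```

```text
time_s: 38.5
tool_pos: [0.5109, 0.158, 0.089]
tool_rot: [-180.0, 0.0, 88.7]
force: [0.1, -0.3, -0.8]
grip_width: 0.0117
38.5 [0.5109 0.158  0.089 ] [-1.7995e+02  3.0000e-02  8.8730e+01] F [ 0.1 -0.3 -0.8] w 11.7 q [ 20.  14. -44. 106.  10.  65.  60.]
```

```bash
python3 -m pendant '[[0,0,-0.05,0,0,0],[0,0,-0.15,0,0,0],[0,0,-0.3,0,0,0],[0,0,-0.5,0,0,0],[0,0,-0.7,0,0,0],[0,0,-0.9,0,0,0],[0,0,-1,0,0,0],[0,0,-1,0,0,0]]' 5 25
python3 -c "
from h import *
st();c=cam('wrist');cv2.imwrite('pics/w21.png',c['frame'][:,:,::-1])
c=cam('scene');cv2.imwrite('pics/s21.png',cv2.resize(c['frame'][90:265,140:340,::-1],(686,600),interpolation=cv2.INTER_CUBIC))"
```

```text
time_s: 39.5
tool_pos: [0.5117, 0.1585, 0.1903]
tool_rot: [179.9, -0.0, 88.7]
force: [0.8, -0.2, -1.6]
grip_width: 0.0118
39.5 [0.5117 0.1585 0.1903] [179.9   -0.    88.73] F [ 0.8 -0.2 -1.6] w 11.8 q [ 22.   8. -45.  99.   6.  76.  64.]
```

View pics/s21.png

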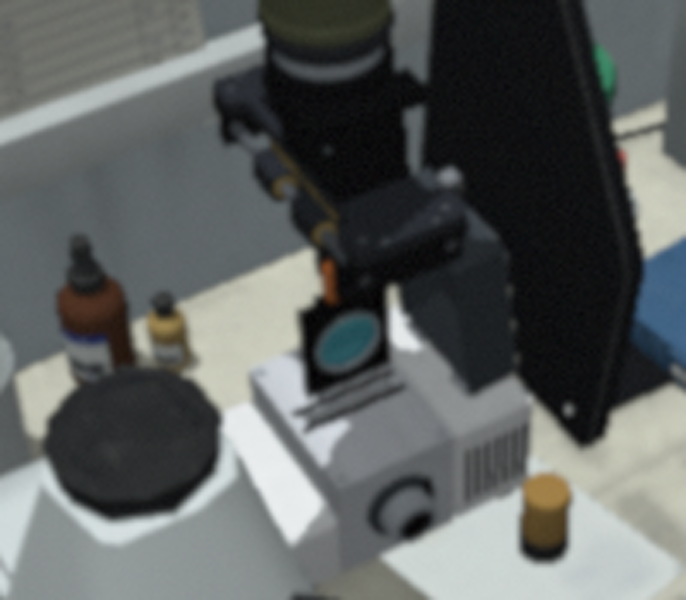

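View pics/w21.png

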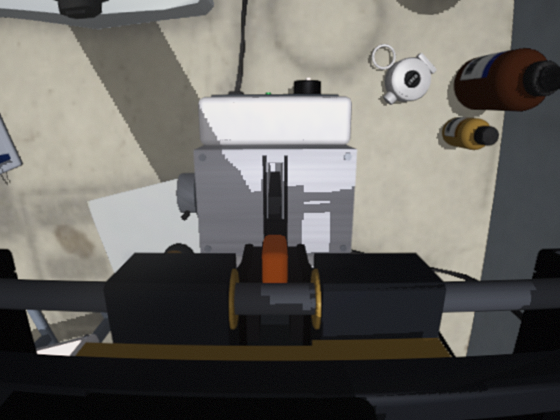

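Run:
```python
from h import *
c=cam('scene');i=c['frame']
cv2.imwrite('pics/s22.png',cv2.resize(i[200:310,330:420,::-1],(491,600),interpolation=cv2.INTER_CUBIC))
m=(i.min(2)>225).astype(np.uint8);m[:,:330]=0;m[:,420:]=0;m[:190]=0;m[320:]=0
n,l,s,ce=cv2.connectedComponentsWithStats(m);k=1+np.argmax(s[1:,4]);print(s[k],ce[k])
cn=max(cv2.findContours((l==k).astype(np.uint8),0,1)[0],key=cv2.contourArea)
q=cv2.approxPolyDP(cn,4,True)[:,0];print(q.tolist())
```

```text
[ 346  217   47   52 1340] [368.69552239 242.44253731]
[[351, 217], [346, 244], [385, 268], [392, 241]]
```

View pics/s22.png

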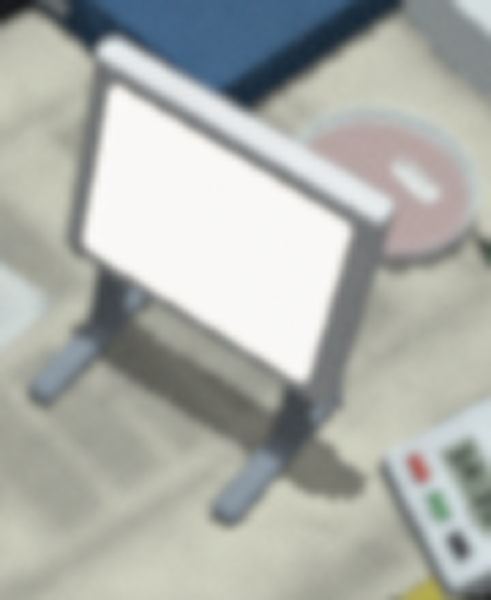

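Run:
```python
from h import *
np.set_printoptions(precision=4,suppress=True)
c=cam('scene')
g=lambda x,y:(330+(x+.5)/5.4545-.5,200+(y+.5)/5.4545-.5)
A=onz(c,[g(110,83),g(354,227)],.175);B=onz(c,[g(82,246),g(304,385)],.075);print(A,B)
for P in(A,B):
    d=P[0]-P[1];print(P.mean(0),np.linalg.norm(d),np.degrees(np.arctan2(d[1],d[0]))-90)
C=(A.mean(0)+B.mean(0))/2
F=onz(c,[g(42,390),g(228,515)],.01);print("feet ends",F);d=F[0]-F[1];print(np.degrees(np.arctan2(d[1],d[0]))-90)
yaw=np.radians(15.5);print(C, C-.055*np.array([np.cos(yaw),np.sin(yaw),0]))
```

```text
[[ 0.6629 -0.0482  0.175 ]
 [ 0.6954 -0.1562  0.175 ]] [[ 0.6612 -0.0501  0.075 ]
 [ 0.6926 -0.1565  0.075 ]]
[ 0.6791 -0.1022  0.175 ] 0.11282231235133765 16.768825153721338
[ 0.6769 -0.1033  0.075 ] 0.11092302833007064 16.46554056830506
feet ends [[ 0.6354 -0.0665  0.01  ]
 [ 0.6617 -0.1604  0.01  ]]
15.644931903849269
[ 0.678  -0.1028  0.125 ] [ 0.625  -0.1175  0.125 ]
```

```bash
python3 -m pendant '[[0,0,-0.1,0,0,0],[0,0,-0.25,0,0,0],[-0.15,0,-0.35,0,0,0],[-0.35,0,-0.35,0,0,0],[-0.6,0,-0.35,0,0,0],[-0.85,0,-0.35,0,0,0],[-1,0,-0.35,0,0,0],[-1,0,-0.35,0,0,0]]' 5 25
python3 -c "
from h import *
st(); print(go([.60,-.13,.225],16.2))"
```

```text
time_s: 40.7
tool_pos: [0.5094, 0.0575, 0.2249]
tool_rot: [180.0, 0.0, 88.6]
force: [0.1, 1.1, -0.2]
grip_width: 0.0119
40.7 [0.5094 0.0575 0.2249] [1.7996e+02 1.0000e-02 8.8610e+01] F [ 0.1  1.1 -0.2] w 11.9 q [ 30.   3. -40.  99.   2.  79.  78.]
[-1.852, 0.952, -0.0, 0.0, -0.0, 0.805]
```

```bash
python3 -m pendant '[[-0.2,0.05,0,0,0,0],[-0.4,0.1,0,0,0,0.05],[-0.6,0.15,0,0,0,0.1],[-0.8,0.2,0,0,0,0.18],[-1,0.3,0,0,0,0.26],[-1,0.35,0,0,0,0.34],[-1,0.4,0,0,0,0.4],[-1,0.4,0,0,0,0.4]]' 5 25
python3 -c "
from h import *
st(); print(go([.6,-.125,.225],16.2))"
```

```text
time_s: 41.7
tool_pos: [0.5472, -0.0428, 0.2241]
tool_rot: [-180.0, -0.0, 52.8]
force: [-0.5, -0.3, -0.7]
grip_width: 0.0119
41.7 [ 0.5472 -0.0428  0.2241] [-179.98   -0.     52.82] F [-0.5 -0.3 -0.7] w 11.9 q [ 33.   8. -34.  94.   4.  79.  51.]
[-0.336, 0.918, -0.009, -0.0, 0.0, 0.407]
```

```bash
python3 -m pendant '[[-0.05,0.2,0,0,0,0.05],[-0.1,0.4,0,0,0,0.1],[-0.2,0.6,0,0,0,0.18],[-0.33,0.8,0,0,0,0.26],[-0.33,0.92,0,0,0,0.34],[-0.33,0.92,0,0,0,0.4],[-0.33,0.92,0,0,0,0.407],[-0.33,0.92,0,0,0,0.407]]' 5 25
python3 -c "
from h import *
st(); print(go([.6252,-.1183,.153],16.2))
c=cam('scene');cv2.imwrite('pics/s23.png',cv2.resize(c['frame'][150:300,260:460,::-1],(800,600),interpolation=cv2.INTER_CUBIC))"
```

```text
time_s: 42.7
tool_pos: [0.5999, -0.1243, 0.2243]
tool_rot: [180.0, 0.0, 16.3]
force: [-0.6, -0.6, -0.8]
grip_width: 0.012
42.7 [ 0.5999 -0.1243  0.2243] [1.7999e+02 1.0000e-02 1.6250e+01] F [-0.6 -0.6 -0.8] w 12.0 q [ 32.  15. -27.  86.   7.  81.  20.]
[0.26, 0.013, 0.713, 0.0, 0.0, 0.001]
```

View pics/s23.png

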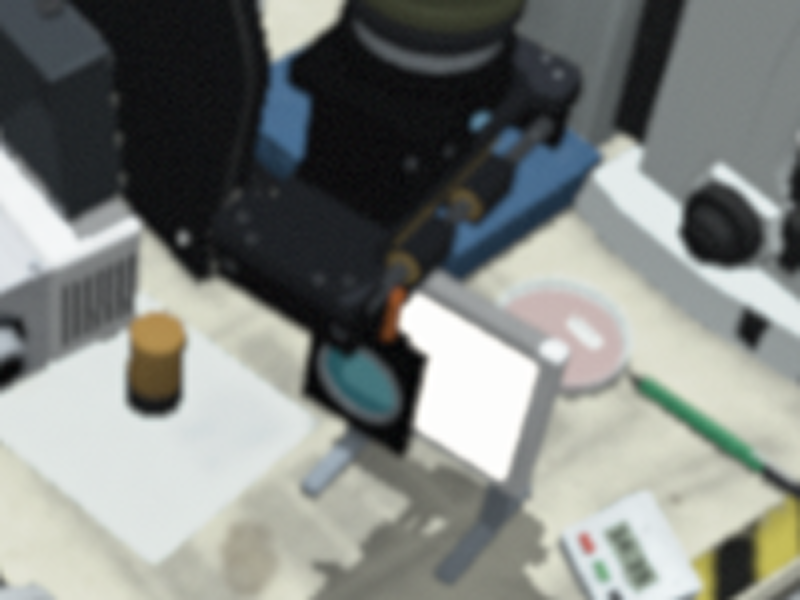

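```bash
python3 -m pendant '[[0.1,0,0.1,0,0,0],[0.2,0.01,0.2,0,0,0],[0.25,0.01,0.3,0,0,0],[0.25,0.01,0.4,0,0,0],[0.25,0.01,0.5,0,0,0],[0.25,0.01,0.6,0,0,0],[0.25,0.01,0.68,0,0,0],[0.25,0.01,0.71,0,0,0]]' 5 25
python3 -c "
from h import *
st(); 
for n in ('scene','top'):
  c=cam(n)
  print(n,proj(c,[[.6252,-.1183,.125],[.678,-.103,.125]]).round(1))
  f=c['frame'][150:300,260:460] if n=='scene' else c['frame'][110:230,290:450]
  cv2.imwrite(f'pics/{n}24.png',cv2.resize(f[:,:,::-1],(800,600),interpolation=cv2.INTER_CUBIC))"
```

```text
time_s: 43.75
tool_pos: [0.624, -0.1186, 0.1527]
tool_rot: [-180.0, 0.0, 16.1]
force: [0.1, -0.4, -0.7]
grip_width: 0.0117
43.75 [ 0.624  -0.1186  0.1527] [-1.7999e+02  4.0000e-02  1.6100e+01] F [ 0.1 -0.4 -0.7] w 11.7 q [ 30.  20. -27.  88.   9.  74.  18.]
scene [[353.7 258.4]
 [368.1 243.1]]
top [[348.  194.7]
 [342.2 175.3]]
```

View pics/scene24.png

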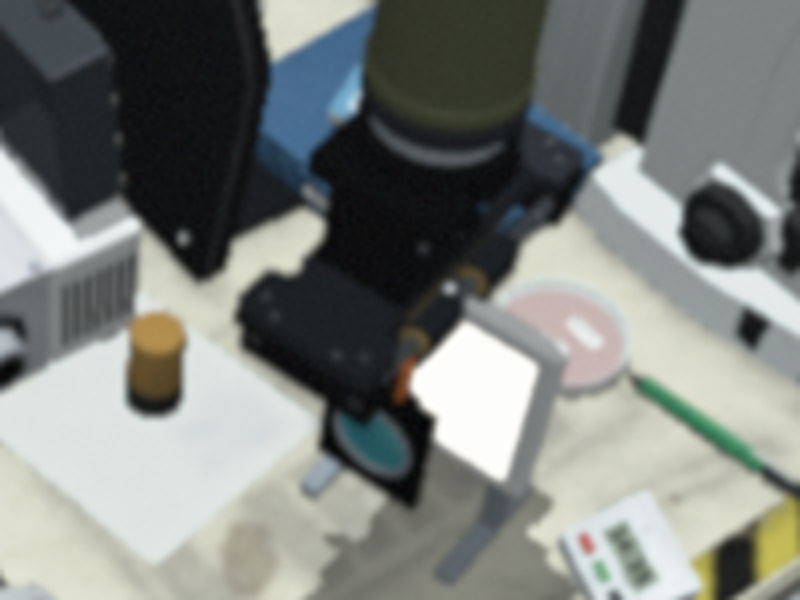

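View pics/top24.png

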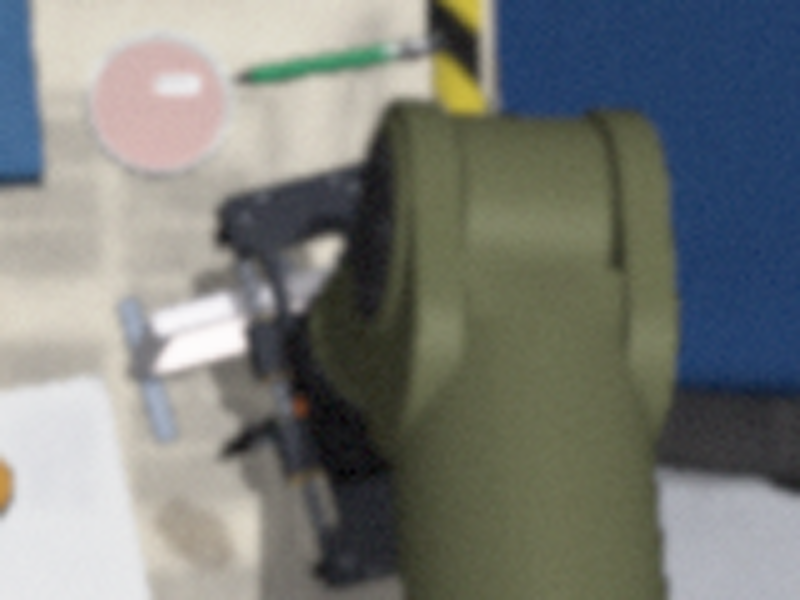

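Run:
```python
from h import *
c=cam('scene');i=np.ascontiguousarray(c['frame'][:,:,::-1]);h=cv2.cvtColor(i,cv2.COLOR_BGR2HSV)
m=((h[...,0]>80)&(h[...,0]<105)&(h[...,1]>60)).astype(np.uint8);m[:,:330]=0;m[:,375:]=0;m[:240]=0;m[290:]=0
n,l,s,ce=cv2.connectedComponentsWithStats(m);k=1+np.argmax(s[1:,4]);print(s[k],ce[k])
o,d=ray(c,[ce[k]]);y=np.radians(16.2);N=np.array([np.cos(y),np.sin(y),0]);o2=np.array(env.get_obs()['tool_pos'])
t=N@(o2-o)/(d[0]@N);P=o+t*d[0];C=np.array([.678,-.103,.125]);dd=P-C
print(P,"panel frame",dd@N,dd@np.array([-N[1],N[0],0]),dd[2]); st()
```

```text
[345 252  17  16 170] [353.06470588 259.34117647]
[ 0.62421384 -0.11790373  0.12181597] panel frame -0.0558085206199937 0.0006939060615887491 -0.0031840332039405617
43.9 [ 0.6244 -0.1186  0.1535] [ 1.7999e+02 -1.0000e-02  1.6100e+01] F [ 0.6  0.4 -0.6] w 11.9 q [ 30.  20. -27.  88.   9.  74.  18.]
```

```bash
python3 -m pendant '[[0,0,-0.01,0,0,0],[0,0,-0.02,0,0,0],[0,0,-0.02,0,0,0],[0,0,-0.02,0,0,0],[0,0,-0.02,0,0,0],[0,0,-0.02,0,0,0],[0,0,-0.02,0,0,0],[0,0,-0.02,0,0,0]]' 5 25
python3 -c "
from h import *
st(); c=cam('scene');cv2.imwrite('pics/s25.png',cv2.resize(c['frame'][140:395,180:440,::-1],(612,600),interpolation=cv2.INTER_CUBIC))"
```

```text
time_s: 44.9
tool_pos: [0.6243, -0.1185, 0.1553]
tool_rot: [180.0, 0.0, 16.1]
force: [-0.6, -0.0, -1.3]
grip_width: 0.0119
44.9 [ 0.6243 -0.1185  0.1553] [180.    0.   16.1] F [-0.6 -0.  -1.3] w 11.9 q [ 30.  20. -27.  88.   9.  74.  18.]
```

View pics/s25.png

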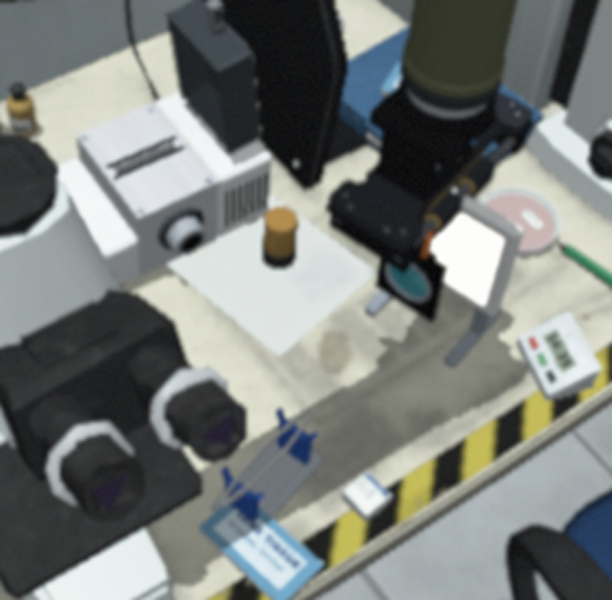

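The picture shows the flap upright at (215,75), the forceps in the rest at (270,465), the bystanders where they were, and the filter held in front of the panel at (408,283). I'm handing the job in.

```bash
python3 -c "
from h import *
print(env.sign_off()); st()"
```

```text
the job is handed in; nothing more can be done
None
the job is handed in; nothing more can be done
```

The job is handed in at about 45 s of the 67 s allowed. The forceps are in the rest, the flap is open, and the filter is held in front of the lit panel. The sign-off gave no verdict, so the results below are my own measurements.

**What I did:** I laid the forceps in both notches of the blue rest and swung the flap open by its tab. I then drew the filter up by its orange grip and carried it to the panel.

**Last checks:**
- **Forceps:** just after release they measured about 1 mm from the rest's middle at 16.1°, against about 16–17° for the rest. The last picture still shows them in both notches. I did not measure their height directly.
- **Flap:** it stands open at about 85° (1.48 rad), going by the path I moved it along and the pictures; the threshold is 1.3 rad.
- **Filter:**
  - The glass centre measured about 56 mm in front of the lit face, 1 mm off sideways and 3 mm low. I then raised it 2 mm and did not measure again.
  - It is about 0.1° off square, with the tool vertical.
  - It is held at 25 N with 11.9 mm between the fingers. The force readings showed no contact with anything.
- **Other things:** the screw case, cover slip box, timer and dropper bottle look unmoved in the pictures.

**What disagreed:** the fingertips turned out to sit about 22 mm behind the stated TCP. The first two tries at the forceps therefore closed on nothing, without moving anything. I found the right depth by going down in small steps, and used it for every grasp after that.

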